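Tip the sorting tray and take up the handle blanks in one scoopful

TASK

Lift the sorting tray by its bar until it is tipped right up, so that the four wooden handle blanks roll together at its low far end; the stiff hinge holds it there. Then use the scoop to take all four blanks up in one scoopful, carry them out of the tray and tip them into the empty wooden box. Finally set the scoop down flat on the table, clear of the tray and the box, and leave the other things on the table where they are.

Things in the scene. Friction and masses are not known exactly. Their poses are not given: they have to be found in the camera images.
- tray (a joint): tilt of the aluminium sorting tray about the level hinge at its far end: 0 = flat, 0.30 rad = tipped right up at its stop, bar end high, far end low. Tray 0.5 kg; a friction hinge (2.5 N m) keeps it at any angle it is left at; lifting at the bar takes about 13 N. The hinge axis lies 2 mm nearer the bar than point tray_foot and 6 mm below the tray floor.
- tray_foot (a point): middle of the tray's inner floor at the foot of its sloped far end, moving with the tray; x along the floor away from the bar (downhill once tipped), y across to the left, z out of the floor. Floor: x -200 to 0 mm, y -52 to 52 mm, 34 mm above the table when flat. From x = 0 the far end slopes up at 55 degrees for 60 mm to a small upright wall (top about 65 mm above the floor).
- tray_bar (a point): middle of the tray's lifting bar: round steel, 10 mm thick, 90 mm long across the tray (along y), outside the near wall with a 42 mm gap to it, 22 mm above floor level; it can turn between the fingers as the tray tips. Axes as tray_foot. The tray's near and side walls are 3 mm thick and 30 mm high above the floor (side walls 59 mm at the far 40 mm).
- stand: the low fixed wooden stand under the tray, 250 x 122 x 12 mm with two steel hinge cheeks at its far end (to 48 mm high, 136 mm wide over the hinge pins); origin at the centre of its underside on the table, x along the tray towards its low end, z up. It cannot move.
- bin: open wooden box, outside 114 x 114 x 45 mm, walls and floor 4 mm, empty at the start, fixed to the table; origin at the centre of its underside, z up. It and the scoop stand to the right of the tray, one behind the other, either way round.
- scoop: flat steel scoop, 0.2 kg: a plate 2 mm thick and 80 mm wide (y from -40 to 40 mm) without side walls, from x = -6 mm (heel) to x = 86 mm (straight lip); an upright back wall at x = 0, 37 mm high; origin on the underside of the plate at the back wall, x towards the lip, z up. It starts lying flat on the table with the lip away from the robot.
- scoop_grip (a point): middle of the upper part of the scoop's wooden handle, at x = -45, z = 89 mm in the scoop's frame (axes as the scoop). The handle is a bar 18 mm thick (along y) and 24 mm wide, its wooden part 80 mm long, leaning back (away from the lip) by 25 degrees from the plate's normal; its top end is 35 mm above this point along the handle.
- scoop_lip (a point): middle of the scoop's front lip, on the underside of the plate (86 mm ahead of the scoop's origin); axes as the scoop.
- blank0: one of four alike turned wooden handle blanks: a smooth round rod 18 mm thick and 80 mm long with round ends and dark grooves, 30 g, lying loose in the tray about across it; origin at its middle, y along it. Waxed and slippery; it rolls by itself on a slope of more than about 3 degrees.
- blank1: one of four alike turned wooden handle blanks: a smooth round rod 18 mm thick and 80 mm long with round ends and dark grooves, 30 g, lying loose in the tray about across it; origin at its middle, y along it. Waxed and slippery; it rolls by itself on a slope of more than about 3 degrees.
- blank2: one of four alike turned wooden handle blanks: a smooth round rod 18 mm thick and 80 mm long with round ends and dark grooves, 30 g, lying loose in the tray about across it; origin at its middle, y along it. Waxed and slippery; it rolls by itself on a slope of more than about 3 degrees.
- blank3: one of four alike turned wooden handle blanks: a smooth round rod 18 mm thick and 80 mm long with round ends and dark grooves, 30 g, lying loose in the tray about across it; origin at its middle, y along it. Waxed and slippery; it rolls by itself on a slope of more than about 3 degrees.
- flux_bottle: bystander: round bottle 48 mm wide, 112 mm high, near the front edge of the table; origin at the centre of its underside
- solder_spool: bystander: spool of solder wire, 62 x 92 x 40 mm, near the front edge on the right; origin at the centre of its underside
- patina_bottle: bystander: round bottle 44 mm wide, 105 mm high, beyond the low end of the tray; origin at the centre of its underside
- foil_roll: bystander: flat roll of copper foil, 61 mm across, 7 mm high, near the front edge; origin at the centre of its underside
- glass_cutter: bystander: pencil-shaped glass cutter 154 mm long, 11 mm thick, lying across in front of the tray bar; origin at the middle of its underside

How it is judged:
By the outcome, as a careful person would: the job done as asked, in the order asked, and still so for the second after the job is handed in, with the robot touching nothing.
It also fails if it takes over 69 s, if anything falls off the work surface, if the arm or the gripper's body presses on something with over 40 N, if the wrist force passes 120 N, or if a joint passes its speed limit or range.

ROBOT

A 6-joint arm with a two-finger parallel gripper is mounted at the origin on a cart in front of the work surface, level with it; the furniture and walls round the work are solid. World frame = base frame: x ahead of the robot, y to its left, z up, the work surface at z = 0. Lengths are in m, angles in rad, forces in N, time in s.
With the tool pointing down it reaches from about 0.3 to 0.875 m from the base axis. Payload 4.2 kg.
Tool frame: the origin (TCP) lies at the very end of the fingers, on their centre line; the grasp point (between the pads) lies 19 mm behind it (ctrl.grip_point_offset is the distance from the TCP to the grasp point, in m); z points along the fingers, y is the direction in which the jaws open and shut (so a half turn about z gives the same grasp; the last joint's range is limited). The gripper opens to 85 mm and grips with 20 to 120 N. Pads are 22 mm wide; open, the fingers measure 114 mm over their backs; the gripper's body (76 mm by 85 mm) begins 54 mm behind the grasp point. The pads swing forward as they close: fully open they stand 13 mm farther back than shut.
Start: joints at [-1.223, 0.32, 1.565, -0, 1.257, -0.02], TCP at [0.207, -0.537, 0.231] pointing down, gripper open.
Joint ranges: [-3.11, 3.11], [-0.84, 2.01], [0.21, 2.61], [-1.34, 4.49], [0.05, 2.63], [-2.56, 2.56]. Speed limits (rad/s): [2.57, 2.57, 3.14, 3.14, 3.14, 3.14].

INTERFACE

Orientations are given as a unit quaternion [x, y, z, w].
In Python, from rig import ctrl gives the robot as it stands.
- The arm moves only by the tool arm_command, never from a script. Its argument "rows" is a list of rows, each a list of 3 entries, a list of its own where there are three numbers: the finger opening in mm, from 0 to 85.4, then the shift along the tool's x, y, z in mm, then the turn, a rotation vector about the tool's x, y, z in rad. In form: [[jaw, [tx, ty, tz], [wx, wy, wz]], ...]. A call has exactly 10 rows; each row is the pose to reach, as a shift and turn from the pose measured when the call began, along the tool's axes at that moment; what a row does not reach only later rows make up. A row lasts 1/10 s, in which the tool goes at most 50 mm and 8.59 degrees, less where a joint would pass 70% of its speed; a pose out of reach is approached as far as the arm can. A call with a gripper value outside its range is refused whole. The fingers move at their own pace and stop on an object; "newtons" is the grip in N (left out, the last holds). Time passes only in rows, so rows that repeat a pose let the fingers close, or fill a call up. It gives the time, the measured TCP pose, the force and the opening at its end, in the units of the state.
- ctrl.get_obs(): the state, without advancing time (a new reading comes with each control period).
- ctrl.get_image(name): name is "side" or "top" or "wrist"; returns (picture, depth): 400x640x3 uint8, red, green, blue; 400x640 float32, m along the optical axis (not along the pixel's ray), 0 where there is no reading.
- ctrl.camera_info(name): a dict with "fx", "fy", "cx", "cy" (pixels), "dist_coeffs" ([k1, k2, p1, p2, k3] as OpenCV has them; the pictures are not rectified), "camera_from_world" (4x4, takes a point from world to camera coordinates). Camera axes: x right, y up, looking along -z (the intrinsics and any distortion apply to the point x, -y, -z); pixel columns grow to the right and rows downward; lengths in m; the calibration is good to about 2 mm. A picture is of the moment at which its call begins: read the wrist's pose just before it. camera_info takes no time and is no camera call; for the wrist camera it gives the pose at the moment of the call.
- ctrl.job_done(): hands the job in, once; it reports no verdict.
The state is a dict: "t": time; "q": joint angles; "joint_velocities": joint speeds; "joint_torque": joint torques, N m; "tool_pos": TCP position; "orientation": TCP orientation; "ft_force": force on the tool from outside, world axes, zero at the start; "ft_torque": the same for the moment, N m; "gripper_width": finger opening in m.
Only numpy, scipy, OpenCV 4.12 (cv2) and the standard library are available. Lean on these libraries where they do the work, as an engineer would, in place of code of your own. Each camera call takes 0.05 s, during which the arm holds its last target.

## Working session

There is one attempt and no reset: what is moved stays moved. The work goes in short steps, Python scripts to look and compute and a tool call to move; the robot and the scene stay as the last step left them, time stands still between calls to the robot, and variables do not carry over. Pictures are saved under pics/ and viewed, and the job is handed in when it is done.

Besides the shell and the picture viewer there is one more tool, called after "Call:" as name([rows], argument=value, ...), one row to a line, values as JSON. arm_command: Moves the arm, as the interface text tells. Its arguments: {"type":"object","properties":{"rows":{"type":"array"},"newtons":{"type":"number"}},"required":["rows"]}

```bash
ls; mkdir -p pics; cat > h.py <<'E'
import numpy as np, cv2
from rig import ctrl
from scipy.spatial.transform import Rotation as R
def snap(name,fn):
    info=ctrl.camera_info(name); im,d=ctrl.get_image(name)
    cv2.imwrite('pics/'+fn+'.png',im[:,:,::-1]); np.savez('pics/'+fn+'.npz',im=im,d=d,fx=info['fx'],fy=info['fy'],cx=info['cx'],cy=info['cy'],dist=info['dist_coeffs'],T=info['camera_from_world'])
    return load(fn)
def load(fn):
    return dict(np.load('pics/'+fn+'.npz'))
def rays(s,uv):
    K=np.array([[s['fx'],0,s['cx']],[0,s['fy'],s['cy']],[0,0,1.]])
    p=cv2.undistortPoints(np.array(uv,float).reshape(-1,1,2),K,s['dist']).reshape(-1,2)
    d=np.c_[p[:,0],-p[:,1],-np.ones(len(p))]
    Tw=np.linalg.inv(s['T']); return Tw[:3,3],d@Tw[:3,:3].T
def onplane(s,uv,z):
    o,d=rays(s,uv); return o+d*((z-o[2])/d[:,2])[:,None]
def pts(s,uv):
    o,d=rays(s,uv); uv=np.array(uv,int).reshape(-1,2); dep=s['d'][uv[:,1],uv[:,0]]
    return o+d*dep[:,None]
def proj(s,P):
    P=np.array(P,float).reshape(-1,3); c=(s['T'][:3,:3]@P.T).T+s['T'][:3,3]
    c=c*[1,-1,-1]; K=np.array([[s['fx'],0,s['cx']],[0,s['fy'],s['cy']],[0,0,1.]])
    return cv2.projectPoints(c.reshape(-1,1,3),np.zeros(3),np.zeros(3),K,s['dist'])[0].reshape(-1,2)
def st():
    o=ctrl.get_obs(); print('t',o['t'],'tcp',np.round(o['tool_pos'],4),'quat',np.round(o['orientation'],4),'F',np.round(o['ft_force'],1),'w',round(o['gripper_width'],4),'q',np.round(o['q'],3)); return o
E
python3 - <<'E'
from h import *
for n in ['side','top','wrist']: snap(n,n+'0')
st()
for n in ['side','top']:
    i=ctrl.camera_info(n);print(n,i['fx'],i['dist_coeffs'],np.linalg.inv(i['camera_from_world']).round(3))
E
```

```text
pics
t 0.15 tcp [ 0.2066 -0.5362  0.2307] quat [ 9.831e-01  1.829e-01 -1.000e-04 -7.000e-04] F [-0.6 -0.3 -0. ] w 0.0852 q [-1.223  0.32   1.565  0.     1.257 -0.02 ]
side 452.85801054841386 [-0.08852481  0.          0.          0.          0.        ] [[ 0.997 -0.055  0.061  0.627]
 [ 0.08   0.51  -0.856 -1.036]
 [ 0.016  0.858  0.513  0.647]
 [ 0.     0.     0.     1.   ]]
top 392.6239458404024 [-0.01801156  0.          0.          0.          0.        ] [[-0.005  0.983 -0.185  0.418]
 [-1.    -0.001  0.025 -0.093]
 [ 0.025  0.185  0.982  0.99 ]
 [ 0.     0.     0.     1.   ]]
```

View pics/top0.png

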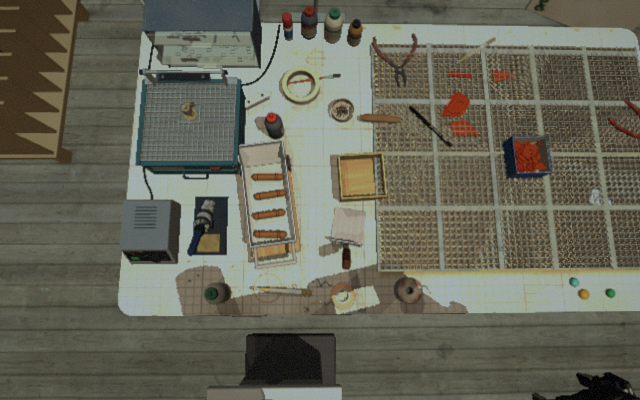

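View pics/side0.png

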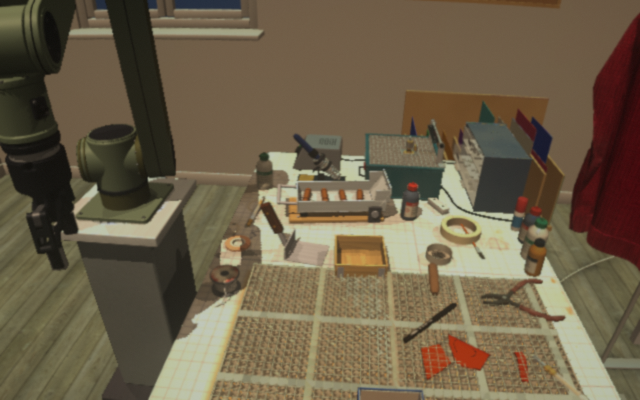

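View pics/wrist0.png

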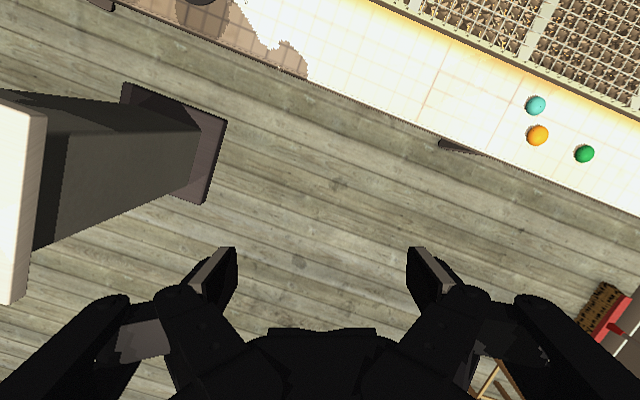

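The top view shows the tray (240–297, 142–265) with its bar at the bottom near (273,262). The four blanks are in it, the bin is at (361,177), the scoop at (348,227) with its handle at (346,258), and the patina bottle at (274,122). I'll enlarge the crop.

```bash
python3 - <<'E'
from h import *
s=load('top0'); im=s['im'][110:310,190:430,::-1]
cv2.imwrite('pics/topc.png',cv2.resize(im,(720,600),interpolation=cv2.INTER_CUBIC))
s=load('side0'); im=s['im'][130:300,200:440,::-1]
cv2.imwrite('pics/sidec.png',cv2.resize(im,(800,567),interpolation=cv2.INTER_CUBIC))
E
```

```text
(no output)
```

View pics/topc.png

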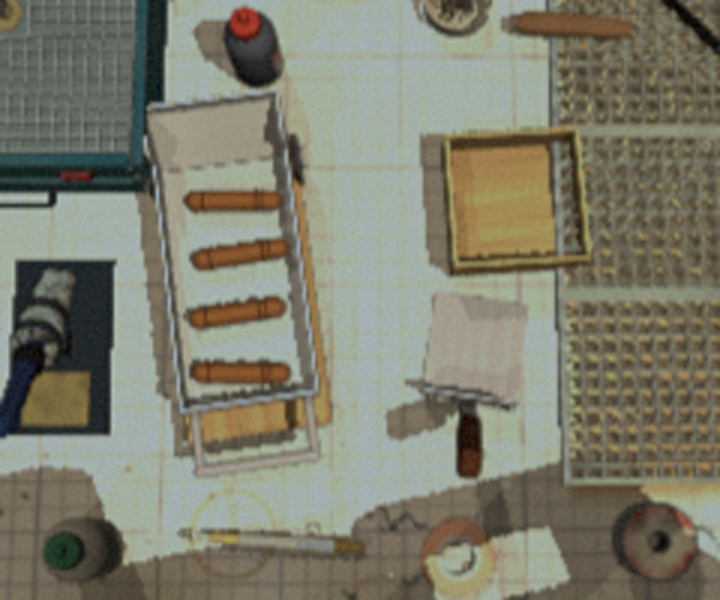

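View pics/sidec.png

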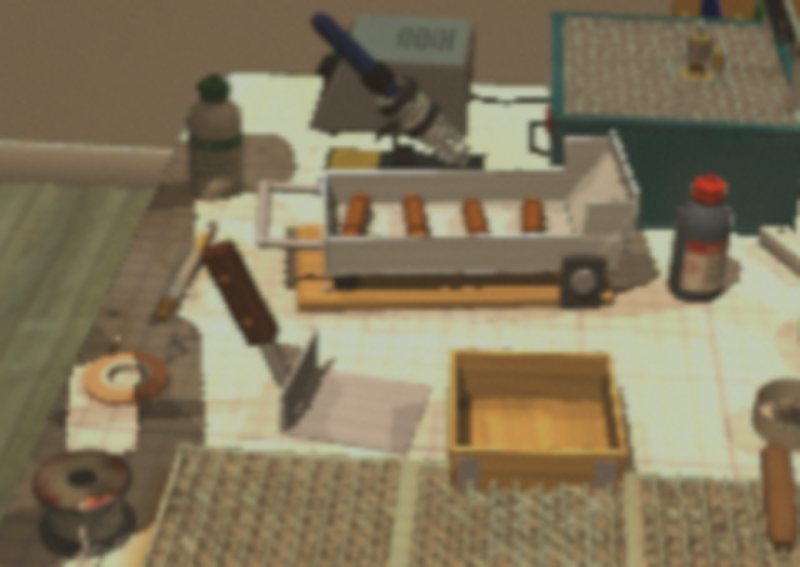

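```bash
python3 - <<'E'
from h import *
s=load('top0')
f=lambda u,v:(190+u/3,110+v/3)
def P(n,uv,z): print(n,onplane(s,[f(*uv)],z)[0].round(4))
P('barL',(200,469),.056);P('barR',(317,454),.056)
P('rim nl',(182,410),.064);P('rim nr',(317,393),.064)
P('far l',(149,105),.099);P('far r',(276,94),.099)
P('fold l',(166,172),.034);P('fold r',(276,156),.034)
P('bin nl',(452,270),.045);P('bin nr',(590,260),.045);P('bin fl',(446,138),.045);P('bin fr',(577,130),.045)
P('lip l',(434,293),.002);P('lip r',(526,305),.002)
P('back top l',(418,383),.037);P('back top r',(517,407),.037)
P('handle top',(468,475),.11)
for n,uv in dict(bar=(258,461),floor=(220,230),floor2=(240,340),far=(215,110),bintop=(450,200),plate=(475,330),handle=(468,460),hand2=(469,420)).items():
    p=np.array(f(*uv)).round(); print(n,pts(s,[p]).round(4))
E
```

```text
barL [0.4308 0.0394 0.056 ]
barR [ 0.442  -0.0515  0.056 ]
rim nl [0.4761 0.0534 0.064 ]
rim nr [ 0.489  -0.0515  0.064 ]
far l [0.7125 0.0806 0.099 ]
far r [ 0.7217 -0.019   0.099 ]
fold l [0.6756 0.0771 0.034 ]
fold r [ 0.6895 -0.0143  0.034 ]
bin nl [ 0.5903 -0.16    0.045 ]
bin nr [ 0.5985 -0.2736  0.045 ]
bin fl [ 0.7022 -0.1565  0.045 ]
bin fr [ 0.7094 -0.2665  0.045 ]
lip l [ 0.5782 -0.1475  0.002 ]
lip r [ 0.5678 -0.2257  0.002 ]
back top l [ 0.4989 -0.1318  0.037 ]
back top r [ 0.4793 -0.2116  0.037 ]
handle top [ 0.4248 -0.1652  0.11  ]
bar [[ 0.436  -0.0057  0.0572]]
floor [[0.6258 0.0321 0.0315]]
floor2 [[0.5355 0.0129 0.0326]]
far [[0.7153 0.0311 0.0755]]
bintop [[ 0.6479 -0.1591  0.046 ]]
plate [[ 0.5466 -0.1811  0.0011]]
handle [[ 0.4362 -0.1646  0.1198]]
hand2 [[ 0.4669 -0.1687  0.0755]]
```

```bash
cat >> h.py <<'E'
def Rdown(yawx,fwd=0.):
    """tool x (horizontal) at heading yawx(deg), z down; fwd(deg): fingers point forward/rotated toward (heading yawx-90)"""
    a=np.deg2rad(yawx); x=np.array([np.cos(a),np.sin(a),0]); z=np.array([0,0,-1.]); y=np.cross(z,x)
    f=np.deg2rad(fwd)
    return np.c_[x,y,z]
def plan(p,Rt,n=10):
    o=ctrl.get_obs(); R0=R.from_quat(o['orientation']).as_matrix()
    t=R0.T@(np.array(p)-o['tool_pos'])*1000; w=R.from_matrix(R0.T@Rt).as_rotvec()
    print('t',t.round(1),'|t|',np.linalg.norm(t).round(0),'w',w.round(4),'deg',np.rad2deg(np.linalg.norm(w)).round(1)); return t,w
E
python3 - <<'E'
from h import *
st(); plan([.436,-.006,.23],Rdown(97))
E
```

```text
t 0.15 tcp [ 0.2066 -0.5362  0.2307] quat [ 9.831e-01  1.829e-01 -1.000e-04 -7.000e-04] F [-0.6 -0.3 -0. ] w 0.0852 q [-1.223  0.32   1.565  0.     1.257 -0.02 ]
t [ 404.7 -412.2    1.3] |t| 578.0 w [-1.1000e-03 -9.0000e-04 -1.3251e+00] deg 75.9
```

Call:
arm_command([
  [85, [15, -15, 0], [0, 0, -0.05]],
  [85, [45, -46, 0], [0, 0, -0.17]],
  [85, [78, -79, 0], [0, 0, -0.3]],
  [85, [111, -113, 0], [0, 0, -0.43]],
  [85, [144, -147, 0], [0, 0, -0.56]],
  [85, [177, -180, 0], [0, 0, -0.69]],
  [85, [210, -214, 0], [0, 0, -0.82]],
  [85, [243, -247, 0], [0, 0, -0.95]],
  [85, [270, -275, 0], [0, 0, -1.08]],
  [85, [285, -290, 0], [0, 0, -1.2]],
])

```text
t: 1.15
tool_pos: [0.3686, -0.1606, 0.231]
orientation: [0.705, 0.709, 0.001, -0.001]
ft_force: [-0.5, 0.0, 0.2]
gripper_width: 0.0851
```

```bash
python3 - <<'E'
from h import *
snap('wrist','w1')
st(); plan([.436,-.006,.2],Rdown(97))
E
```

```text
t 1.2 tcp [ 0.3693 -0.1592  0.231 ] quat [ 0.7042  0.71    0.0015 -0.0012] F [0.7 0.3 0.1] w 0.0853 q [-0.438  0.045  1.917  0.004  1.181 -0.448]
t [152.5  67.9  31.6] |t| 170.0 w [ 0.0006 -0.0038 -0.1138] deg 6.5
```

View pics/w1.png

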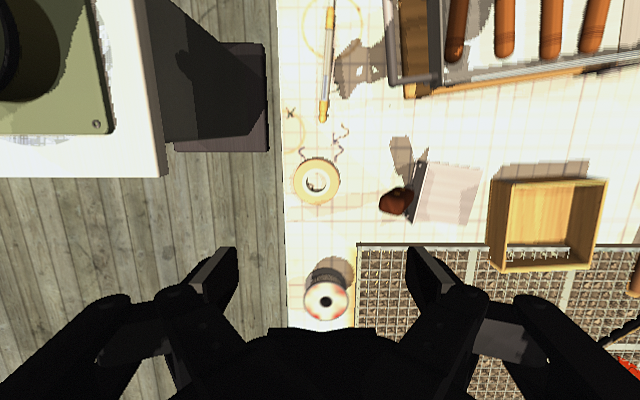

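The wrist view shows the scoop plate (410–481, 160–225), its handle end-on at (396,201), the bin (488–607, 177–273) and part of the tray at top right. I'll zoom in to measure corners.

```bash
python3 - <<'E'
from h import *
s=load('w1'); im=s['im'][140:290,360:620,::-1]
cv2.imwrite('pics/w1c.png',cv2.resize(im,(780,450),interpolation=cv2.INTER_CUBIC))
E
```

```text
(no output)
```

View pics/w1c.png

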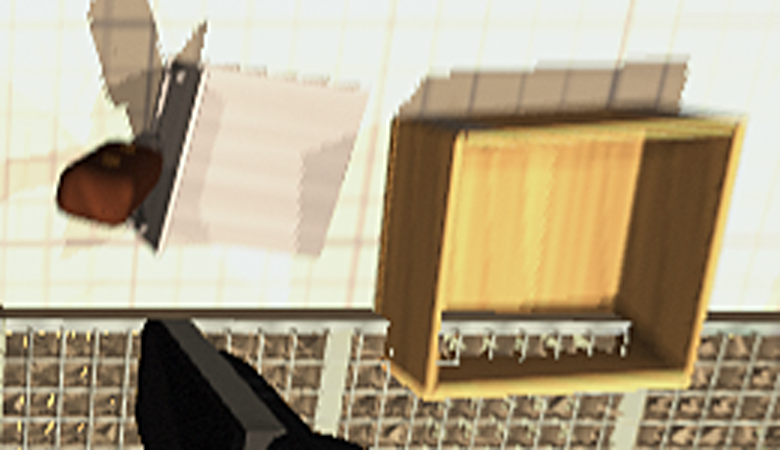

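```bash
python3 - <<'E'
from h import *
s=load('w1')
f=lambda u,v:(360+u/3,140+v/3)
def P(n,uv,z):
    p=onplane(s,[f(*uv)],z)[0]; print(n,p.round(4)); return p
a=P('lip l',(368,88),.002);b=P('lip r',(320,254),.002)
c=P('bk l',(207,67),.037);d=P('bk r',(162,252),.037)
for l,r in((a,b),(c,d)):
    y=(l-r)[:2]; print('yaw',np.rad2deg(np.arctan2(-y[0],y[1])),np.linalg.norm(y),((l+r)/2)[:2])
q=[P('b',(458,132),.045),P('b',(742,117),.045),P('b',(690,385),.045),P('b',(430,395),.045)]
P('handle',(110,182),.12)
for uv in((110,170),(90,185),(130,175),(250,150)):print(pts(s,[np.round(f(*uv))]).round(4))
E
```

```text
lip l [ 0.5829 -0.1467  0.002 ]
lip r [ 0.5725 -0.2242  0.002 ]
bk l [ 0.4975 -0.1338  0.037 ]
bk r [ 0.4866 -0.2115  0.037 ]
yaw -7.600534062927204 0.07822098177326106 [ 0.57769162 -0.18546456]
yaw -7.915284786224732 0.07848494438615523 [ 0.49204983 -0.17264427]
b [ 0.5964 -0.158   0.045 ]
b [ 0.707  -0.1514  0.045 ]
b [ 0.7161 -0.2679  0.045 ]
b [ 0.6054 -0.2733  0.045 ]
handle [ 0.4394 -0.1599  0.12  ]
[[ 0.4413 -0.158   0.1133]]
[[ 0.4332 -0.1612  0.1201]]
[[ 0.4471 -0.1589  0.1134]]
[[ 0.5333 -0.1748  0.0027]]
```

Call:
arm_command([
  [85, [15, 6, 3], [0, 0, -0.012]],
  [75, [40, 17, 8], [0, 0, -0.03]],
  [60, [70, 31, 15], [0, 0, -0.05]],
  [50, [100, 44, 22], [0, 0, -0.07]],
  [40, [125, 55, 32], [0, 0, -0.09]],
  [36, [142, 63, 45], [0, 0, -0.105]],
  [36, [149, 66, 60], [0, -0.004, -0.114]],
  [36, [152.5, 67.9, 75], [0, -0.004, -0.114]],
  [36, [152.5, 67.9, 85], [0, -0.004, -0.114]],
  [36, [152.5, 67.9, 90], [0, -0.004, -0.114]],
])

```text
t: 2.2
tool_pos: [0.4354, -0.0062, 0.1407]
orientation: [0.663, 0.749, -0.001, -0.0]
ft_force: [0.3, -0.9, 0.1]
gripper_width: 0.036
```

```bash
python3 - <<'E'
from h import *
snap('wrist','w2')
st(); plan([.436,-.006,.037],Rdown(97))
E
```

```text
t 2.25 tcp [ 0.4352 -0.0062  0.1404] quat [ 6.629e-01  7.487e-01 -7.000e-04 -6.000e-04] F [-0.6 -0.2 -1.5] w 0.0359 q [-0.04   0.189  2.002 -0.     0.952 -0.162]
t [1.000e-01 1.000e+00 1.034e+02] |t| 103.0 w [-0.0018  0.     -0.0007] deg 0.1
```

View pics/w2.png

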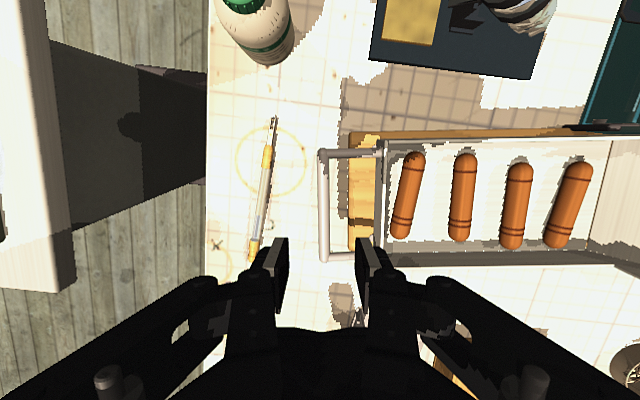

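The bar runs from about (323,152) to (325,258), level between the fingers. The far end of the tray is at right.

```bash
python3 - <<'E'
from h import *
s=load('w2')
a,b=onplane(s,[(323,155),(325,256)],.056)
print(a,b,(a+b)/2,np.rad2deg(np.arctan2(-(a-b)[0],(a-b)[1])))
for n,uv,z in [('near rim tl',(386,141),.064),('rim bl',(383,264),.064),('floor fold t',(598,140),.034),('fold b',(588,250),.034)]: print(n,onplane(s,[uv],z))
print(pts(s,[(323,180),(323,220),(440,200),(490,200)]).round(4))
E
```

```text
[0.43170238 0.03828486 0.056     ] [ 0.44434488 -0.04901156  0.056     ] [ 0.43802363 -0.00536335  0.056     ] 8.240433921504202
near rim tl [[0.47790133 0.05535687 0.064     ]]
rim bl [[ 0.49410414 -0.04654283  0.064     ]]
floor fold t [[0.66620343 0.07789119 0.034     ]]
fold b [[ 0.69567132 -0.0223165   0.034     ]]
[[ 0.4341  0.019   0.0603]
 [ 0.4382 -0.0139  0.0625]
 [ 0.5431  0.009   0.0346]
 [ 0.5878  0.0147  0.0353]]
```

Call:
arm_command([
  [36, [0, 1.8, 15], [0, 0, 0]],
  [36, [0, 1.8, 45], [0, 0, 0]],
  [36, [0, 1.8, 75], [0, 0, 0]],
  [36, [0, 1.8, 95], [0, 0, 0]],
  [36, [0, 1.8, 102], [0, 0, 0]],
  [36, [0, 1.8, 103.5], [0, 0, 0]],
  [5, [0, 1.8, 103.5], [0, 0, 0]],
  [5, [0, 1.8, 103.5], [0, 0, 0]],
  [5, [0, 1.8, 103.5], [0, 0, 0]],
  [5, [0, 1.8, 103.5], [0, 0, 0]],
], newtons=60)

```text
t: 3.25
tool_pos: [0.4368, -0.0063, 0.038]
orientation: [0.663, 0.749, -0.001, -0.0]
ft_force: [-3.2, -1.9, 6.0]
gripper_width: 0.0079
```

```bash
python3 - <<'E'
from h import *
snap('wrist','w3')
st()
E
```

```text
t 3.3 tcp [ 0.4368 -0.0063  0.038 ] quat [ 6.626e-01  7.490e-01 -7.000e-04 -1.000e-04] F [-2.9 -1.5  6.3] w 0.008 q [-4.00e-02  3.40e-01  2.13e+00 -1.00e-03  6.73e-01 -1.61e-01]
```

View pics/w3.png

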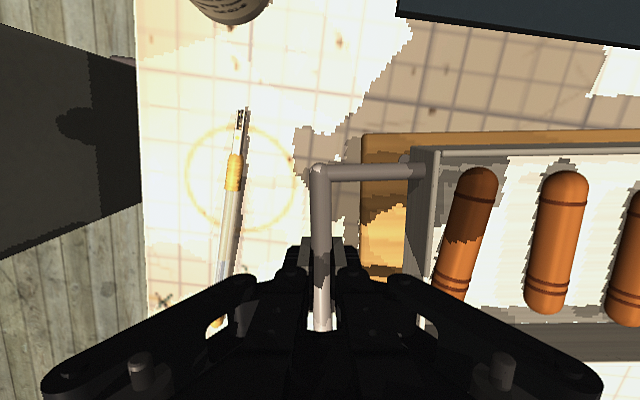

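Call:
arm_command([
  [5, [0, 0.4, -3.5], [0, 0, 0]],
  [5, [0, 1.2, -9], [0, 0, 0]],
  [5, [0, 2.3, -16], [0, 0, 0]],
  [5, [0, 3.6, -23], [0, 0, 0]],
  [5, [0, 5.1, -30], [0, 0, 0]],
  [5, [0, 6.9, -37], [0, 0, 0]],
  [5, [0, 9, -44], [0, 0, 0]],
  [5, [0, 11.3, -51], [0, 0, 0]],
  [5, [0, 13.8, -58], [0, 0, 0]],
  [5, [0, 16.6, -65], [0, 0, 0]],
], newtons=60)

```text
t: 4.3
tool_pos: [0.4526, -0.0041, 0.1033]
orientation: [0.663, 0.749, -0.001, -0.001]
ft_force: [-0.4, -0.1, -13.7]
gripper_width: 0.0076
```

```bash
python3 - <<'E'
from h import *
st()
E
```

```text
t 4.3 tcp [ 0.4526 -0.0041  0.1033] quat [ 0.6626  0.749  -0.0013 -0.0009] F [ -0.4  -0.1 -13.7] w 0.0076 q [-3.400e-02  2.620e-01  2.017e+00 -1.000e-03  8.660e-01 -1.550e-01]
```

Call:
arm_command([
  [5, [0, 0.9, -2], [0, 0, 0]],
  [5, [0, 1.8, -4], [0, 0, 0]],
  [5, [0, 2.8, -6.5], [0, 0, 0]],
  [5, [0, 3.4, -8], [0, 0, 0]],
  [5, [0, 3.8, -9], [0, 0, 0]],
  [5, [0, 4.2, -10], [0, 0, 0]],
  [5, [0, 4.2, -10], [0, 0, 0]],
  [5, [0, 4.2, -10], [0, 0, 0]],
  [5, [0, 4, -8.5], [0, 0, 0]],
  [5, [0, 4, -8.5], [0, 0, 0]],
], newtons=60)

```text
t: 5.3
tool_pos: [0.4559, -0.0036, 0.1115]
orientation: [0.663, 0.749, -0.002, -0.002]
ft_force: [-0.7, 0.1, -18.9]
gripper_width: 0.0078
```

```bash
python3 - <<'E'
from h import *
st();snap('side','s1')
E
```

```text
t 5.3 tcp [ 0.4559 -0.0036  0.1115] quat [ 0.6626  0.749  -0.0019 -0.0016] F [ -0.7   0.1 -18.9] w 0.0078 q [-3.300e-02  2.560e-01  1.998e+00 -1.000e-03  8.920e-01 -1.540e-01]
```

View pics/s1.png

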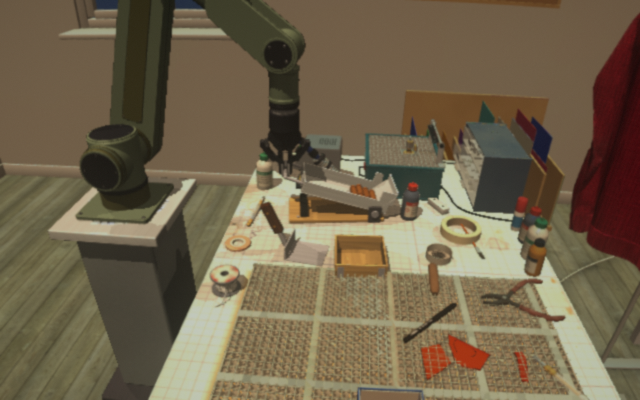

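Call:
arm_command([
  [5, [0, 0.5, -2.5], [0, 0, 0]],
  [5, [0, 1, -5], [0, 0, 0]],
  [5, [0, 1, -5], [0, 0, 0]],
  [5, [0, 0, -1], [0, 0, 0]],
  [36, [0, 0, -1], [0, 0, 0]],
  [36, [0, 0, -1], [0, 0, 0]],
  [36, [0, 0, -1], [0, 0, 0]],
  [36, [0, 0, -10], [0, 0, 0]],
  [36, [0, 0, -40], [0, 0, 0]],
  [40, [0, 0, -85], [0, 0, 0]],
], newtons=60)

```text
t: 6.35
tool_pos: [0.4551, -0.0035, 0.1969]
orientation: [0.663, 0.749, -0.003, -0.003]
ft_force: [2.0, 0.9, 0.9]
gripper_width: 0.04
```

```bash
python3 - <<'E'
from h import *
st();s=snap('top','t1')
im=s['im'][110:310,190:430,::-1]
cv2.imwrite('pics/t1c.png',cv2.resize(im,(720,600),interpolation=cv2.INTER_CUBIC))
snap('wrist','w4')
E
```

```text
t 6.35 tcp [ 0.4551 -0.0035  0.1969] quat [ 0.6626  0.749  -0.003  -0.0029] F [2.  0.9 0.9] w 0.04 q [-3.200e-02  1.630e-01  1.872e+00 -1.000e-03  1.115e+00 -1.540e-01]
```

View pics/t1c.png

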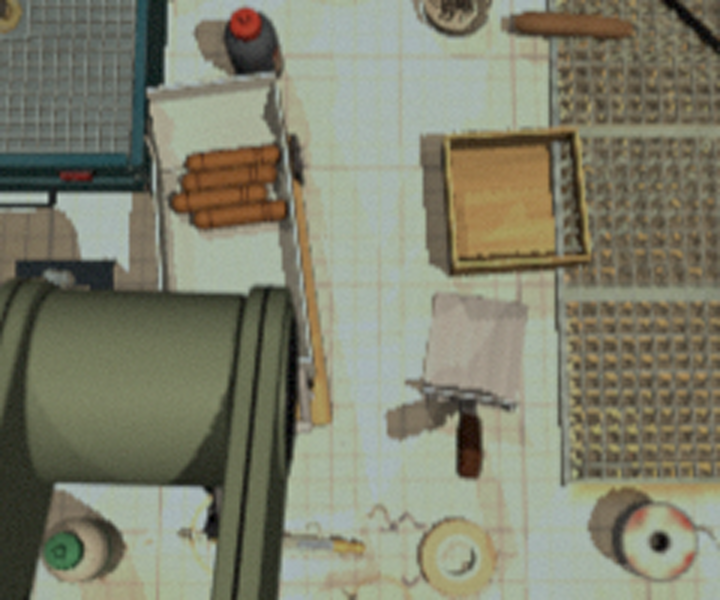

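View pics/w4.png

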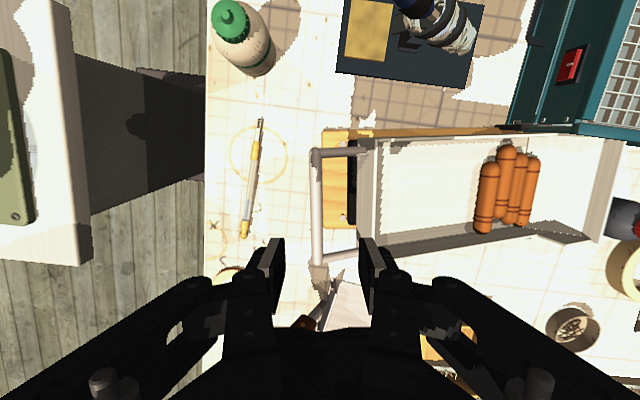

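```bash
cat >> h.py <<'E'
c25,s25=np.cos(np.deg2rad(25)),np.sin(np.deg2rad(25))
R_ST=np.array([[c25,0,s25],[0,-1,0],[s25,0,-c25]])  # tool axes in scoop frame (columns)
P_ST=np.array([-.045,0,.089])+.019*R_ST[:,2]
def scoopR(yaw,pitch,roll=0): # deg, pitch + = lip down
    return R.from_euler('ZYX',[yaw,pitch,roll],degrees=True).as_matrix()
def tcp_for(lip,yaw,pitch,back=0.,RST=None,PST=None,roll=0):
    """TCP pose for scoop with its lip (underside) at 'lip'"""
    RST=R_ST if RST is None else RST; PST=P_ST if PST is None else PST
    Rs=scoopR(yaw,pitch,roll); o=np.array(lip)-Rs@[.086,0,0]
    Rt=Rs@RST; return o+Rs@PST-back*Rt[:,2],Rt
SC_LIP=np.array([.492,-.1727,0])+scoopR(-8.1,0)@[.086,0,0]
E
python3 - <<'E'
from h import *
p,Rt=tcp_for(SC_LIP,-8.1,0,.07); print(p); plan(p,Rt)
s=load('w4')
# tray floor tilt
import itertools
uv=[(u,v) for u in range(395,465,6) for v in range(165,225,6)]
P=pts(s,uv); c=P.mean(0); n=np.linalg.svd(P-c)[2][2]; n*=np.sign(n[2]); print(c,n,'tilt',np.arccos(n[2]),'head',np.rad2deg(np.arctan2(n[1],n[0])), np.abs((P-c)@n).max())
b=onplane(s,[(318,160),(319,255)],.128);print(b)
print(pts(s,[(317,180),(317,220)]))
E
```

```text
[ 0.42611043 -0.16332253  0.1352217 ]
t [-154.1  -54.2   67.7] |t| 177.0 w [-0.3907  0.299   1.803 ] deg 107.1
[0.56998073 0.01176789 0.07003531] [0.29305137 0.04250937 0.95515122] tilt 0.30062629720649253 head 8.253628369133544 0.001323703504249912
[[ 0.45383122  0.03711676  0.128     ]
 [ 0.4643124  -0.04283734  0.128     ]]
[[ 0.45485158  0.02222708  0.13262076]
 [ 0.45870233 -0.00999423  0.13335015]]
```

Call:
arm_command([
  [50, [-8, -3, 0], [-0.02, 0.015, 0.09]],
  [50, [-25, -8, 0], [-0.05, 0.038, 0.23]],
  [50, [-45, -15, 0], [-0.08, 0.06, 0.37]],
  [50, [-65, -23, 0], [-0.11, 0.085, 0.51]],
  [50, [-85, -30, 3], [-0.14, 0.108, 0.65]],
  [50, [-105, -37, 6], [-0.17, 0.131, 0.79]],
  [50, [-122, -43, 10], [-0.2, 0.154, 0.93]],
  [50, [-136, -48, 15], [-0.232, 0.178, 1.07]],
  [50, [-147, -52, 20], [-0.262, 0.2, 1.21]],
  [50, [-154, -54, 25], [-0.29, 0.224, 1.35]],
])

```text
t: 7.45
tool_pos: [0.4258, -0.1642, 0.1786]
orientation: [0.972, 0.158, 0.174, 0.013]
ft_force: [-0.5, 0.4, -0.8]
gripper_width: 0.0503
```

```bash
python3 - <<'E'
from h import *
st()
p,Rt=tcp_for(SC_LIP,-8.1,0,.07); print(p); plan(p,Rt)
E
```

```text
t 7.45 tcp [ 0.4258 -0.1642  0.1786] quat [0.9719 0.1581 0.1741 0.0132] F [-0.5  0.4 -0.8] w 0.0503 q [-0.533  0.049  2.114  0.31   0.712  0.507]
[ 0.42611043 -0.16332253  0.1352217 ]
t [-13.9  -4.3  40.9] |t| 43.0 w [-0.0971  0.0746  0.4463] deg 26.5
```

Call:
arm_command([
  [50, [0, 0, 0], [-0.02, 0.015, 0.09]],
  [50, [-1, 0, 3], [-0.045, 0.035, 0.21]],
  [50, [-3, -1, 10], [-0.07, 0.055, 0.33]],
  [50, [-7, -2, 20], [-0.09, 0.07, 0.42]],
  [50, [-10, -3, 28], [-0.097, 0.0746, 0.446]],
  [50, [-13, -4, 36], [-0.097, 0.0746, 0.446]],
  [50, [-13.9, -4.3, 40], [-0.097, 0.0746, 0.446]],
  [50, [-13.9, -4.3, 41], [-0.097, 0.0746, 0.446]],
  [50, [-13.9, -4.3, 41], [-0.097, 0.0746, 0.446]],
  [50, [-13.9, -4.3, 41], [-0.097, 0.0746, 0.446]],
])

```text
t: 8.45
tool_pos: [0.4266, -0.1636, 0.1356]
orientation: [0.974, -0.069, 0.216, 0.015]
ft_force: [-0.4, 0.2, -0.6]
gripper_width: 0.05
```

```bash
python3 - <<'E'
from h import *
st(); snap('wrist','w5')
p,Rt=tcp_for(SC_LIP,-8.1,0,.0); print(p); plan(p,Rt)
E
```

```text
t 8.45 tcp [ 0.4266 -0.1636  0.1356] quat [ 0.9738 -0.0688  0.2163  0.0155] F [-0.4  0.2 -0.6] w 0.05 q [-0.493  0.072  2.262  0.367  0.418  0.912]
[ 0.45539857 -0.16749085  0.07178015]
t [-0.6 -0.2 70.1] |t| 70.0 w [ 0.0002 -0.0008  0.0003] deg 0.1
```

View pics/w5.png

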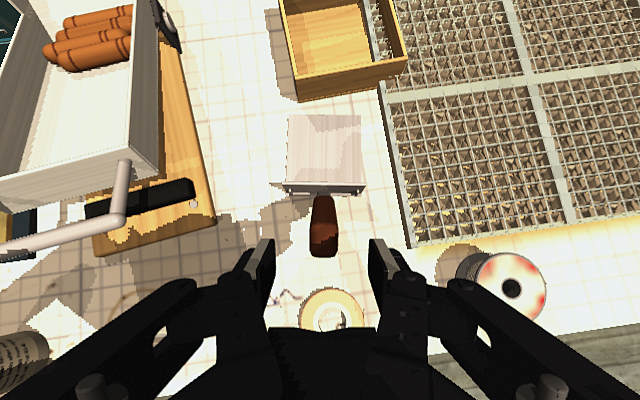

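Handle at (323,225), centred between the fingers at 272 and 372. I'll descend and grip.

Call:
arm_command([
  [50, [0.5, 0, 15], [0, 0, 0]],
  [50, [0.5, 0, 35], [0, 0, 0]],
  [50, [0, 0, 55], [0, 0, 0]],
  [50, [-0.6, 0, 67], [0, 0, 0]],
  [50, [-0.6, 0, 70], [0, 0, 0]],
  [50, [-0.6, 0, 70], [0, 0, 0]],
  [12, [-0.6, 0, 70], [0, 0, 0]],
  [12, [-0.6, 0, 70], [0, 0, 0]],
  [12, [-0.6, 0, 70], [0, 0, 0]],
  [12, [-0.6, 0, 70], [0, 0, 0]],
], newtons=100)

```text
t: 9.5
tool_pos: [0.4556, -0.1678, 0.0727]
orientation: [0.974, -0.069, 0.217, 0.016]
ft_force: [-3.2, 0.1, 5.7]
gripper_width: 0.0171
```

```bash
python3 - <<'E'
from h import *
st(); snap('wrist','w6')
E
```

```text
t 9.5 tcp [ 0.4556 -0.1678  0.0727] quat [ 0.9736 -0.0688  0.2171  0.0157] F [-3.2  0.1  5.7] w 0.0171 q [-0.465  0.23   2.299  0.613  0.236  0.675]
```

View pics/w6.png

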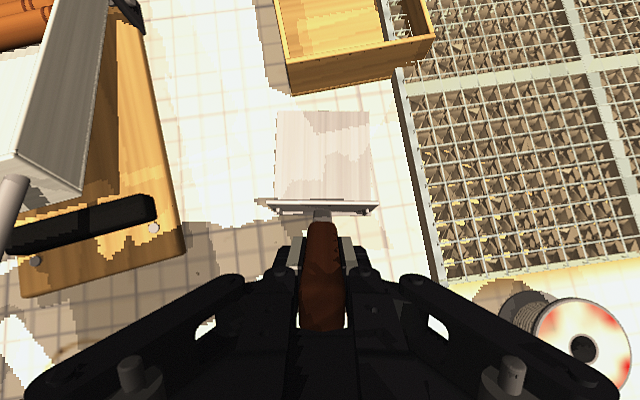

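```bash
python3 - <<'E'
from h import *
s=load('w6'); o=ctrl.get_obs()
a,b=onplane(s,[(277,111.5),(370,111.5)],.002); l=(a+b)/2; y=a-b
print(a,b,l,np.linalg.norm(y),'yaw',np.rad2deg(np.arctan2(-y[0],y[1])),'nominal lip',SC_LIP)
Rt=R.from_quat(o['orientation']).as_matrix()
for yaw in(-7.6,-8.1):
  Rs=scoopR(yaw,0); RST=Rs.T@Rt; print(np.rad2deg(R.from_matrix(RST@R_ST.T).as_rotvec()).round(2))
print(plan(*tcp_for(SC_LIP,-8.1,0)))
E
```

```text
[ 0.58178317 -0.14675138  0.002     ] [ 0.57048758 -0.22723713  0.002     ] [ 0.57613538 -0.18699425  0.002     ] 0.08127451512604851 yaw -7.988869106121456 nominal lip [ 0.57714203 -0.18481751  0.        ]
[-0.04 -0.14 -0.49]
[-0.04 -0.14  0.01]
t [-0.6 -0.3  0.8] |t| 1.0 w [ 0.0006 -0.0024  0.0005] deg 0.1
(array([-0.57310033, -0.28095632,  0.75120115]), array([ 0.00063896, -0.0023881 ,  0.00045881]))
```

```bash
python3 - <<'E'
from h import *
s=load('w4')
def fit(uv):
    P=pts(s,uv); P=P[np.isfinite(P).all(1)]
    for _ in range(3):
        c=P.mean(0); n=np.linalg.svd(P-c)[2][2]; n*=np.sign(n[2]); r=np.abs((P-c)@n); P=P[r<.003]
    return c,n,len(P),r.max()
f=fit([(u,v) for u in range(395,465,4) for v in range(165,225,4)])
g=fit([(u,v) for u in range(556,604,3) for v in range(155,215,4)])
print(f,g,'angle',np.rad2deg(np.arccos(f[1]@g[1])))
d=np.cross(f[1],g[1]); d/=np.linalg.norm(d); d*=np.sign(d[1])
A=np.array([f[1],g[1],[0,1,0]]); p=np.linalg.solve(A,[f[1]@f[0],g[1]@g[0],.027]); print('fold pt y=.027',p,'dir',d,np.rad2deg(np.arctan2(-d[0],d[1])))
# blanks by colour
im=cv2.cvtColor(s['im'],cv2.COLOR_RGB2HSV); m=cv2.inRange(im,(3,130,80),(18,255,255)); m[:, :440]=0; m[:,570:]=0; m[:120]=0;m[260:]=0
v,u=np.where(m); P=pts(s,np.c_[u,v]); print(P.min(0),P.max(0),len(P))
yaw=np.deg2rad(7.6); ex=np.array([np.cos(yaw)*np.cos(.3),np.sin(yaw)*np.cos(.3),-np.sin(.3)]); ey=np.array([-np.sin(yaw),np.cos(yaw),0]); 
print('blanks tray x',np.percentile((P-p)@ex,[2,98]),'y',np.percentile((P-p)@ey,[1,99]),'n',np.percentile((P-p)@np.cross(ex,ey),[2,98]))
# side walls: where floor pixels y extents
F=pts(s,[(u,v) for u in range(400,470,3) for v in range(130,260,2)]); h=(F-p)@np.cross(ex,ey); q=F[(abs(h)<.004)]; print('floor y',((q-p)@ey).min(),((q-p)@ey).max())
E
```

```text
(array([0.57376086, 0.01171485, 0.06885829]), array([0.3223504 , 0.02658257, 0.94624711]), 48, np.float64(0.0016394385133817284)) (array([0.70501039, 0.0408513 , 0.08428275]), array([0.6970366 , 0.31320935, 0.64501154]), 42, np.float64(0.002746520682359269)) angle 32.50375424400658
fold pt y=.027 [ 0.79594552  0.027      -0.00726097] dir [-0.5196331   0.8405044   0.15340726] 31.725997964794956
[ 0.45130801 -0.02722553  0.00987942] [0.70384196 0.087006   0.34815036] 4339
blanks tray x [-0.18361861 -0.11720799] y [-0.02796857  0.07696012] n [-0.03452726  0.02601816]
floor y 0.07192337648444538 0.07192337648444538
```

```bash
cat >> h.py <<'E'
TY=7.6; TP=np.rad2deg(.3)
FOOT=np.array([.6865,.0276,.033])
RT=scoopR(TY,TP)
def tray(x,y,z): return FOOT+RT@(np.array([x,y,z])/1000.)
def goto(lip,yaw,pitch,msg=''):
    print(msg,end=' '); p,Rt=tcp_for(lip,yaw,pitch); print(p.round(4),end=' '); return plan(p,Rt)
E
python3 - <<'E'
from h import *
st()
goto(SC_LIP+[0,0,.15],-8.1,0,'up')
goto(tray(-88,0,60),TY,TP,'hover')
goto(tray(-88,0,80),TY,TP,'hover80')
E
```

```text
t 9.55 tcp [ 0.4556 -0.1678  0.0727] quat [ 0.9736 -0.0688  0.217   0.0157] F [-2.  -0.   6.1] w 0.0169 q [-0.465  0.23   2.299  0.614  0.236  0.675]
up [ 0.4554 -0.1675  0.2218] t [  63.1   -0.2 -135. ] |t| 149.0 w [ 0.0006 -0.0024  0.0005] deg 0.1
hover [0.5253 0.0061 0.2212] t [ 103.5 -181.9 -115.7] |t| 239.0 w [ 0.0787 -0.3004 -0.2634] deg 23.3
hover80 [0.5312 0.0069 0.2403] t [ 116.8 -183.4 -130.5] |t| 254.0 w [ 0.0787 -0.3004 -0.2634] deg 23.3
```

Call:
arm_command([
  [12, [3, 0, -7], [0, 0, 0]],
  [12, [12, 0, -26], [0, 0, 0]],
  [12, [24, 0, -52], [0, 0, 0]],
  [12, [37, 0, -79], [0, 0, 0]],
  [12, [49, 0, -105], [0.005, -0.02, -0.015]],
  [12, [60, -2, -125], [0.015, -0.05, -0.045]],
  [12, [70, -12, -130], [0.025, -0.09, -0.08]],
  [12, [78, -30, -131], [0.036, -0.135, -0.12]],
  [12, [86, -53, -131], [0.047, -0.18, -0.16]],
  [12, [94, -76, -131], [0.056, -0.21, -0.19]],
], newtons=100)

```text
t: 10.55
tool_pos: [0.4952, -0.096, 0.2309]
orientation: [0.993, 0.029, 0.112, 0.002]
ft_force: [-0.1, 0.3, -2.7]
gripper_width: 0.0168
```

```bash
python3 - <<'E'
from h import *
st()
goto(tray(-88,0,60),TY,TP,'hover')
E
```

```text
t 10.55 tcp [ 0.4952 -0.096   0.2309] quat [0.9933 0.029  0.1119 0.0018] F [-0.1  0.3 -2.7] w 0.0168 q [-0.251  0.105  1.871  0.071  0.95   1.226]
hover [0.5253 0.0061 0.2212] t [  33.1 -100.3   16.4] |t| 107.0 w [ 0.0234 -0.0873 -0.0724] deg 6.6
```

Call:
arm_command([
  [12, [4, -15, 0], [0.003, -0.011, -0.009]],
  [12, [10, -35, 0], [0.007, -0.027, -0.022]],
  [12, [18, -57, 1], [0.012, -0.046, -0.038]],
  [12, [25, -78, 4], [0.017, -0.065, -0.054]],
  [12, [30, -92, 9], [0.021, -0.08, -0.066]],
  [12, [33.1, -99, 14], [0.0234, -0.0873, -0.0724]],
  [12, [33.1, -100.3, 16.4], [0.0234, -0.0873, -0.0724]],
  [12, [33.1, -100.3, 16.4], [0.0234, -0.0873, -0.0724]],
  [12, [33.1, -100.3, 16.4], [0.0234, -0.0873, -0.0724]],
  [12, [33.1, -100.3, 16.4], [0.0234, -0.0873, -0.0724]],
])

```text
t: 11.55
tool_pos: [0.5251, 0.0055, 0.2214]
orientation: [0.996, 0.066, 0.068, -0.004]
ft_force: [-0.8, 0.6, -1.7]
gripper_width: 0.0169
```

```bash
python3 - <<'E'
from h import *
st(); snap('wrist','w7'); snap('side','s7')
goto(tray(-88,0,0),TY,TP,'down')
s=load('w7')
for f in [(-200,-52,0),(-200,52,0),(0,-52,0),(0,52,0),(34.4,-52,49),(34.4,52,49),(-88,0,60),(-88,40,62),(-88,-40,62)]: print(f,proj(s,tray(*f)).round(0))
E
```

```text
t 11.55 tcp [0.5251 0.0055 0.2214] quat [ 0.9955  0.0656  0.0681 -0.0044] F [-0.8  0.6 -1.7] w 0.0169 q [-0.024  0.183  1.787  0.024  1.036  1.404]
down [0.5077 0.0037 0.1639] t [-25.3  -0.4  54.6] |t| 60.0 w [ 0.0002 -0.0004 -0.0009] deg 0.1
(-200, -52, 0) [[371. 242.]]
(-200, 52, 0) [[269. 242.]]
(0, -52, 0) [[366.  65.]]
(0, 52, 0) [[275.  65.]]
(34.4, -52, 49) [[373.   1.]]
(34.4, 52, 49) [[268.   1.]]
(-88, 0, 60) [[320. 110.]]
(-88, 40, 62) [[274. 109.]]
(-88, -40, 62) [[366. 109.]]
```

View pics/w7.png

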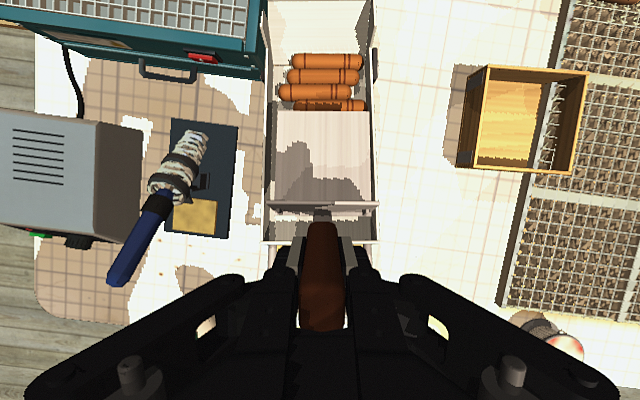

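View pics/s7.png

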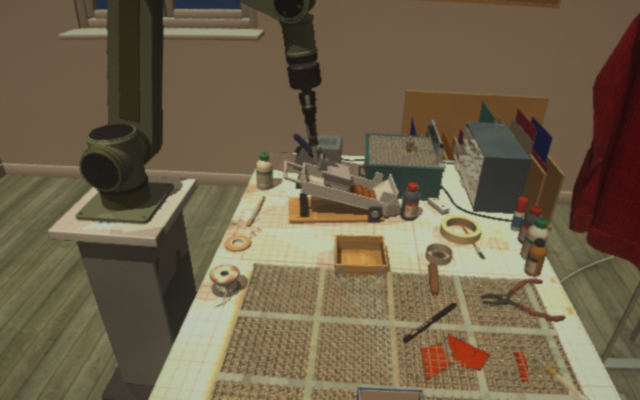

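```bash
python3 - <<'E'
from h import *
s=load('w7')
print([proj(s,tray(-4.7-18*i,0,9)).round(0) for i in range(4)])
goto(tray(-88,1,3),TY,TP+2,'down')
goto(tray(-88,1,0),TY,TP+2,'down0')
E
```

```text
[array([[320.,  64.]]), array([[320.,  78.]]), array([[320.,  93.]]), array([[320., 109.]])]
down [0.5122 0.0054 0.1701] t [-19.9  -1.4  49.2] |t| 53.0 w [ 0.0002 -0.0353 -0.0009] deg 2.0
down0 [0.5113 0.0052 0.1672] t [-21.1  -1.4  51.9] |t| 56.0 w [ 0.0002 -0.0353 -0.0009] deg 2.0
```

Call:
arm_command([
  [12, [-2, 0, 5], [0, -0.005, 0]],
  [12, [-6, -0.5, 14], [0, -0.015, 0]],
  [12, [-10, -1, 25], [0, -0.025, 0]],
  [12, [-14, -1.4, 35], [0, -0.035, 0]],
  [12, [-18, -1.4, 44], [0, -0.035, 0]],
  [12, [-19.9, -1.4, 49], [0, -0.035, 0]],
  [12, [-20.5, -1.4, 50.5], [0, -0.035, 0]],
  [12, [-20.8, -1.4, 51.2], [0, -0.035, 0]],
  [12, [-21.1, -1.4, 51.9], [0, -0.035, 0]],
  [12, [-21.1, -1.4, 51.9], [0, -0.035, 0]],
])

```text
t: 12.65
tool_pos: [0.5119, 0.0052, 0.1679]
orientation: [0.996, 0.066, 0.052, -0.003]
ft_force: [-0.7, 0.3, 1.0]
gripper_width: 0.0171
```

```bash
python3 - <<'E'
from h import *
st(); snap('wrist','w8')
E
```

```text
t 12.65 tcp [0.5119 0.0052 0.1679] quat [ 0.9965  0.0657  0.0517 -0.0033] F [-0.7  0.3  1. ] w 0.0171 q [-0.022  0.225  1.876  0.019  0.938  1.407]
```

View pics/w8.png

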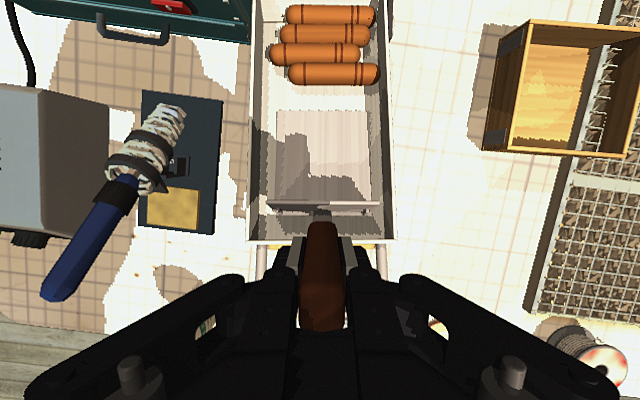

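```bash
python3 - <<'E'
from h import *
o=st(); R0=R.from_quat(o['orientation']).as_matrix()
print('ex',(R0.T@RT[:,0]).round(4),'ey',(R0.T@RT[:,1]).round(4),'ez',(R0.T@RT[:,2]).round(4))
Rs=R0@R_ST.T; lip=o['tool_pos']-Rs@P_ST+Rs@[.086,0,0]; print('lip tray',(RT.T@(lip-FOOT)*1000).round(1))
E
```

```text
t 12.7 tcp [0.5119 0.0052 0.1678] quat [ 0.9965  0.0657  0.0516 -0.0033] F [-1.6  0.4  1.3] w 0.017 q [-0.022  0.225  1.876  0.019  0.938  1.407]
ex [ 0.9197 -0.001   0.3926] ey [-9.e-04 -1.e+00 -4.e-04] ez [ 0.3926  0.     -0.9197]
lip tray [-87.5   0.8   1. ]
```

Call:
arm_command([
  [12, [3.4, 0, 2.0], [0, 0, 0]],
  [12, [8.1, 0, 4.0], [0, 0, 0]],
  [12, [13.6, 0, 6.4], [0, 0, 0]],
  [12, [19.1, 0, 8.7], [0, 0, 0]],
  [12, [24.6, 0, 11.1], [0, 0, 0]],
  [12, [30.1, 0, 13.4], [0, 0, 0]],
  [12, [35.7, 0, 15.8], [0, 0, 0]],
  [12, [41.2, 0, 18.1], [0, 0, 0]],
  [12, [46.7, 0, 20.5], [0, 0, 0]],
  [12, [50.4, 0, 22.1], [0, 0, 0]],
])

```text
t: 13.7
tool_pos: [0.5645, 0.0121, 0.1511]
orientation: [0.996, 0.066, 0.052, -0.003]
ft_force: [-3.3, 0.1, 4.8]
gripper_width: 0.017
```

```bash
python3 - <<'E'
from h import *
o=st(); snap('wrist','w9'); R0=R.from_quat(o['orientation']).as_matrix()
Rs=R0@R_ST.T; lip=o['tool_pos']-Rs@P_ST+Rs@[.086,0,0]; print('lip tray',(RT.T@(lip-FOOT)*1000).round(1))
E
```

```text
t 13.7 tcp [0.5645 0.0121 0.1511] quat [ 0.9965  0.0657  0.0518 -0.0032] F [-3.3  0.1  4.8] w 0.017 q [-0.007  0.32   1.787  0.017  0.933  1.423]
lip tray [-31.8   0.6   0.8]
```

View pics/w9.png

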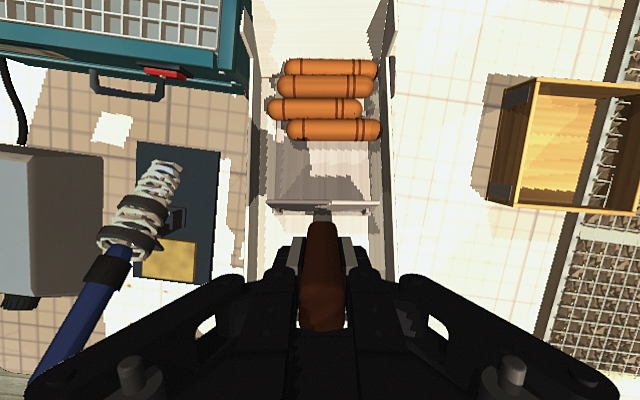

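Call:
arm_command([
  [12, [3.7, 0, 1.6], [0, 0, 0]],
  [12, [8.3, 0, 3.5], [0, 0, 0]],
  [12, [12.9, 0, 5.5], [0, 0, 0]],
  [12, [17.5, 0, 7.5], [0, 0, 0]],
  [12, [21.2, 0, 9.1], [0, 0, 0]],
  [12, [24.8, 0, 10.6], [0, 0, 0]],
  [12, [27.6, 0, 11.8], [0, 0, 0]],
  [12, [29.4, 0, 12.6], [0, 0, 0]],
  [12, [30.3, 0, 13], [0, 0, 0]],
  [12, [30.3, 0, 13], [0, 0, 0]],
])

```text
t: 14.75
tool_pos: [0.5953, 0.0161, 0.1418]
orientation: [0.997, 0.066, 0.051, -0.003]
ft_force: [-7.4, -1.6, 9.7]
gripper_width: 0.0172
```

```bash
cat >> h.py <<'E'
def lipt():
    o=st(); R0=R.from_quat(o['orientation']).as_matrix()
    Rs=R0@R_ST.T; lip=o['tool_pos']-Rs@P_ST+Rs@[.086,0,0]; print('lip tray',(RT.T@(lip-FOOT)*1000).round(1),'lip',lip.round(4))
E
python3 - <<'E'
from h import *
lipt(); snap('wrist','w10'); 
E
```

```text
t 14.75 tcp [0.5953 0.0161 0.1418] quat [ 0.9965  0.0659  0.0511 -0.0031] F [-7.4 -1.6  9.7] w 0.0172 q [1.000e-03 3.740e-01 1.728e+00 1.600e-02 9.390e-01 1.431e+00]
lip tray [0.5 0.6 0.9] lip [0.6872 0.0283 0.0337]
```

View pics/w10.png

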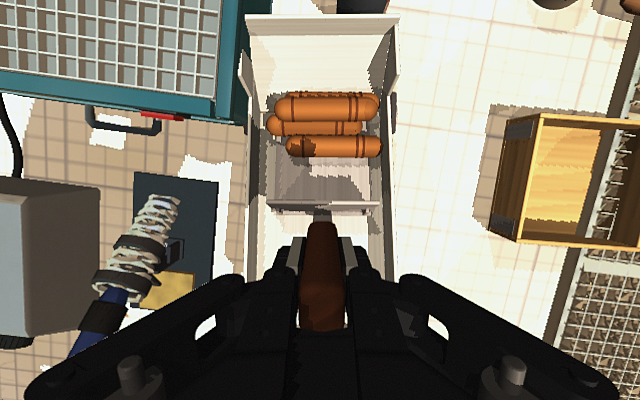

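```bash
python3 - <<'E'
from h import *
for x,z,f in [(3,.5,-2),(5,3,-1),(7.2,6,1),(9.5,9,3.5),(12,12.5,6),(14.5,16,8.5),(17,19.5,11),(19.5,23,13),(22,26.5,15.5),(24.5,30,17.5)]:
    goto(tray(x,.6,z),TY,TP-f,str((x,z,f,'heel',round(z-92*np.sin(np.deg2rad(f)),1))))
E
```

```text
(3, 0.5, -2, 'heel', np.float64(3.7)) [0.5977 0.0164 0.1408] t [2.3 0.1 1.3] |t| 3.0 w [ 0.0007 -0.0011 -0.0005] deg 0.1
(5, 3, -1, 'heel', np.float64(4.6)) [0.5984 0.0165 0.141 ] t [3.1 0.1 1.2] |t| 3.0 w [ 0.0007  0.0164 -0.0005] deg 0.9
(7.2, 6, 1, 'heel', np.float64(4.4)) [0.5978 0.0164 0.1398] t [2.3 0.1 2.3] |t| 3.0 w [ 0.0007  0.0513 -0.0005] deg 2.9
(9.5, 9, 3.5, 'heel', np.float64(3.4)) [0.5965 0.0162 0.1376] t [0.7 0.1 4.3] |t| 4.0 w [ 0.0007  0.0949 -0.0005] deg 5.4
(12, 12.5, 6, 'heel', np.float64(2.9)) [0.5957 0.0161 0.1357] t [-0.3  0.1  6.2] |t| 6.0 w [ 0.0007  0.1385 -0.0004] deg 7.9
(14.5, 16, 8.5, 'heel', np.float64(2.4)) [0.5951 0.016  0.1335] t [-1.1  0.1  8.3] |t| 8.0 w [ 0.0007  0.1822 -0.0004] deg 10.4
(17, 19.5, 11, 'heel', np.float64(1.9)) [0.5947 0.016  0.1312] t [-1.7  0.1 10.5] |t| 11.0 w [ 0.0007  0.2258 -0.0004] deg 12.9
(19.5, 23, 13, 'heel', np.float64(2.3)) [0.5953 0.016  0.1298] t [-1.3  0.1 12. ] |t| 12.0 w [ 0.0007  0.2607 -0.0004] deg 14.9
(22, 26.5, 15.5, 'heel', np.float64(1.9)) [0.5953 0.016  0.1272] t [-1.5  0.1 14.6] |t| 15.0 w [ 0.0007  0.3043 -0.0004] deg 17.4
(24.5, 30, 17.5, 'heel', np.float64(2.3)) [0.5961 0.0161 0.1255] t [-0.8  0.1 16.3] |t| 16.0 w [ 0.0007  0.3392 -0.0004] deg 19.4
```

Call:
arm_command([
  [12, [0.8, 0, 0.5], [0, 0, 0]],
  [12, [1.6, 0, 1], [0, 0, 0]],
  [12, [2.3, 0, 1.3], [0, 0, 0]],
  [12, [2.8, 0, 1.2], [0, 0.008, 0]],
  [12, [3.1, 0, 1.2], [0, 0.016, 0]],
  [12, [2.8, 0, 1.7], [0, 0.034, 0]],
  [12, [2.3, 0, 2.3], [0, 0.051, 0]],
  [12, [1.5, 0, 3.3], [0, 0.073, 0]],
  [12, [0.7, 0, 4.3], [0, 0.095, 0]],
  [12, [0.7, 0, 4.3], [0, 0.095, 0]],
])

```text
t: 15.8
tool_pos: [0.5918, 0.0156, 0.1373]
orientation: [0.993, 0.066, 0.094, -0.006]
ft_force: [-14.1, -3.5, 14.5]
gripper_width: 0.0166
```

```bash
python3 - <<'E'
from h import *
lipt(); snap('wrist','w11'); 
s=snap('side','s11')
cv2.imwrite('pics/s11c.png',cv2.resize(s['im'][150:240,270:430,::-1],(800,450),interpolation=cv2.INTER_CUBIC))
for x,z,f in [(12,12.5,6),(14.5,16,8.5),(17,19.5,11),(19.5,23,13),(22,26.5,15.5),(24.5,30,17.5)]:
    goto(tray(x,.6,z),TY,TP-f,str((x,z,f)))
E
```

```text
t 15.8 tcp [0.5918 0.0156 0.1373] quat [ 0.9934  0.066   0.094  -0.0059] F [-14.1  -3.5  14.5] w 0.0166 q [-0.007  0.339  1.809  0.035  0.807  1.409]
lip tray [4.5 0.6 6.2] lip [0.6925 0.029  0.0376]
(12, 12.5, 6) [0.5957 0.0161 0.1357] t [3.5 0.  2.4] |t| 4.0 w [0.0005 0.053  0.0003] deg 3.0
(14.5, 16, 8.5) [0.5951 0.016  0.1335] t [2.5 0.  4.4] |t| 5.0 w [0.0005 0.0966 0.0003] deg 5.5
(17, 19.5, 11) [0.5947 0.016  0.1312] t [1.7 0.  6.6] |t| 7.0 w [0.0005 0.1403 0.0003] deg 8.0
(19.5, 23, 13) [0.5953 0.016  0.1298] t [2.  0.  8.1] |t| 8.0 w [0.0005 0.1752 0.0003] deg 10.0
(22, 26.5, 15.5) [0.5953 0.016  0.1272] t [ 1.5  0.  10.6] |t| 11.0 w [0.0005 0.2188 0.0003] deg 12.5
(24.5, 30, 17.5) [0.5961 0.0161 0.1255] t [ 2.   0.  12.4] |t| 13.0 w [0.0005 0.2537 0.0003] deg 14.5
```

View pics/w11.png

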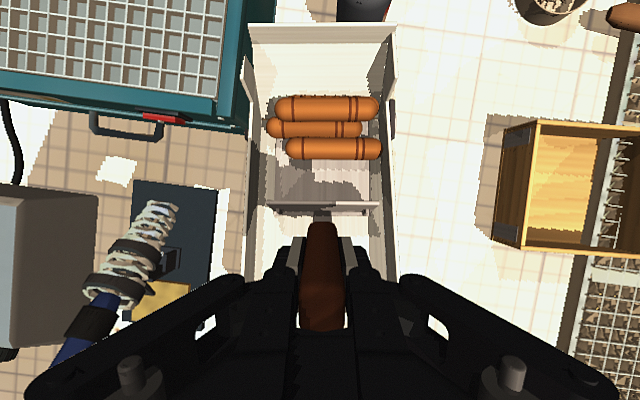

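View pics/s11c.png

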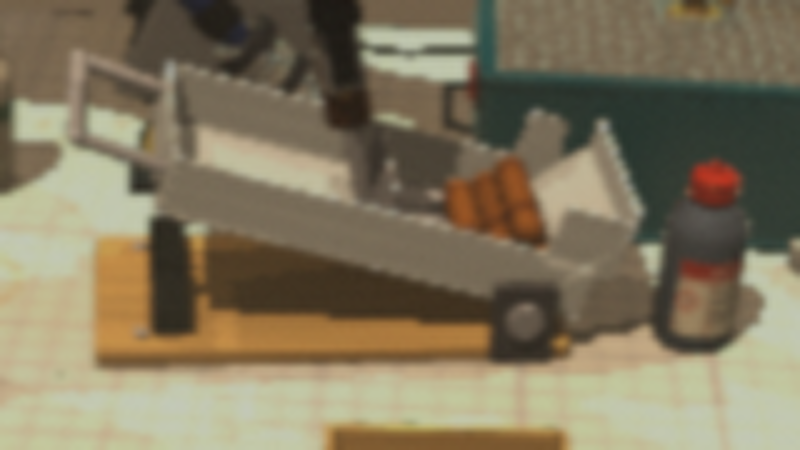

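```bash
python3 - <<'E'
from h import *
for z,f in [(8,5),(11,7),(14,9),(17,10.5),(20,12.5),(23,14.5),(26,16.5),(29,18),(33,20.5),(37,23)]:
    goto(tray(.7*z+.5,.6,z),TY,TP-f,str((z,f,'heel',round(z-92*np.sin(np.deg2rad(f)),1))))
E
```

```text
(8, 5, 'heel', np.float64(-0.0)) [0.5904 0.0154 0.135 ] t [-1.9  0.   2.1] |t| 3.0 w [0.0005 0.0356 0.0003] deg 2.0
(11, 7, 'heel', np.float64(-0.2)) [0.59   0.0153 0.1335] t [-2.5  0.   3.5] |t| 4.0 w [0.0005 0.0705 0.0003] deg 4.0
(14, 9, 'heel', np.float64(-0.4)) [0.5898 0.0153 0.1319] t [-3.1  0.   5. ] |t| 6.0 w [0.0005 0.1054 0.0003] deg 6.0
(17, 10.5, 'heel', np.float64(0.2)) [0.5904 0.0154 0.1312] t [-2.6  0.   5.8] |t| 6.0 w [0.0005 0.1316 0.0003] deg 7.5
(20, 12.5, 'heel', np.float64(0.1)) [0.5903 0.0154 0.1294] t [-3.   0.   7.5] |t| 8.0 w [0.0005 0.1665 0.0003] deg 9.5
(23, 14.5, 'heel', np.float64(-0.0)) [0.5905 0.0154 0.1275] t [-3.2  0.   9.4] |t| 10.0 w [0.0005 0.2014 0.0003] deg 11.5
(26, 16.5, 'heel', np.float64(-0.1)) [0.5907 0.0154 0.1256] t [-3.3  0.  11.4] |t| 12.0 w [0.0005 0.2363 0.0003] deg 13.5
(29, 18, 'heel', np.float64(0.6)) [0.5917 0.0156 0.1246] t [-2.5  0.  12.5] |t| 13.0 w [0.0005 0.2625 0.0003] deg 15.0
(33, 20.5, 'heel', np.float64(0.8)) [0.5926 0.0157 0.1221] t [-2.1  0.  15.1] |t| 15.0 w [0.0005 0.3061 0.0004] deg 17.5
(37, 23, 'heel', np.float64(1.1)) [0.5938 0.0158 0.1195] t [-1.4  0.  17.9] |t| 18.0 w [0.0004 0.3497 0.0004] deg 20.0
```

```bash
python3 - <<'E'
from h import *
for z,f in [(10,4),(13,5.5),(16,7.5),(19,9.5),(22,11.5),(25,13),(28,15),(31,17),(35,19.5),(39,22)]:
    goto(tray(.7*z+.5,.6,z),TY,TP-f,str((z,f,'heel',round(z-92*np.sin(np.deg2rad(f)),1))))
E
```

```text
(10, 4, 'heel', np.float64(3.6)) [0.594  0.0159 0.1383] t [ 2.3  0.  -0.5] |t| 2.0 w [0.0005 0.0181 0.0003] deg 1.0
(13, 5.5, 'heel', np.float64(4.2)) [0.5944 0.0159 0.1378] t [2.6 0.  0.1] |t| 3.0 w [0.0005 0.0443 0.0003] deg 2.5
(16, 7.5, 'heel', np.float64(4.0)) [0.594  0.0159 0.1363] t [1.9 0.  1.5] |t| 2.0 w [0.0005 0.0792 0.0003] deg 4.5
(19, 9.5, 'heel', np.float64(3.8)) [0.5938 0.0158 0.1347] t [1.4 0.  3. ] |t| 3.0 w [0.0005 0.1141 0.0003] deg 6.5
(22, 11.5, 'heel', np.float64(3.7)) [0.5937 0.0158 0.1329] t [1.  0.  4.7] |t| 5.0 w [0.0005 0.149  0.0003] deg 8.5
(25, 13, 'heel', np.float64(4.3)) [0.5944 0.0159 0.1321] t [1.6 0.  5.6] |t| 6.0 w [0.0005 0.1752 0.0003] deg 10.0
(28, 15, 'heel', np.float64(4.2)) [0.5946 0.0159 0.1302] t [1.4 0.  7.5] |t| 8.0 w [0.0005 0.2101 0.0003] deg 12.0
(31, 17, 'heel', np.float64(4.1)) [0.5949 0.016  0.1282] t [1.3 0.  9.5] |t| 10.0 w [0.0005 0.245  0.0003] deg 14.0
(35, 19.5, 'heel', np.float64(4.3)) [0.5957 0.0161 0.1258] t [ 1.6  0.  12.1] |t| 12.0 w [0.0005 0.2886 0.0004] deg 16.5
(39, 22, 'heel', np.float64(4.5)) [0.5967 0.0162 0.1233] t [ 2.2  0.  14.8] |t| 15.0 w [0.0005 0.3323 0.0004] deg 19.0
```

Call:
arm_command([
  [12, [2, 0, -0.5], [0, 0.018, 0]],
  [12, [2.5, 0, 0.1], [0, 0.044, 0]],
  [12, [1.9, 0, 1.5], [0, 0.079, 0]],
  [12, [1.4, 0, 3], [0, 0.114, 0]],
  [12, [1, 0, 4.7], [0, 0.149, 0]],
  [12, [1.6, 0, 5.6], [0, 0.175, 0]],
  [12, [1.4, 0, 7.5], [0, 0.21, 0]],
  [12, [1.3, 0, 9.5], [0, 0.245, 0]],
  [12, [1.6, 0, 12.1], [0, 0.289, 0]],
  [12, [2.2, 0, 14.8], [0, 0.332, 0]],
])

```text
t: 16.9
tool_pos: [0.5924, 0.0164, 0.1218]
orientation: [0.965, 0.065, 0.253, -0.017]
ft_force: [-14.2, 0.6, 11.0]
gripper_width: 0.0169
```

```bash
python3 - <<'E'
from h import *
lipt(); snap('wrist','w12'); 
s=snap('side','s12')
cv2.imwrite('pics/s12c.png',cv2.resize(s['im'][150:240,270:430,::-1],(800,450),interpolation=cv2.INTER_CUBIC))
E
```

```text
t 16.9 tcp [0.5924 0.0164 0.1218] quat [ 0.965   0.0651  0.2534 -0.0174] F [-14.2   0.6  11. ] w 0.0169 q [-0.037  0.272  2.08   0.295  0.295  1.137]
lip tray [24.   1.7 35.3] lip [0.7193 0.0337 0.0597]
```

View pics/w12.png

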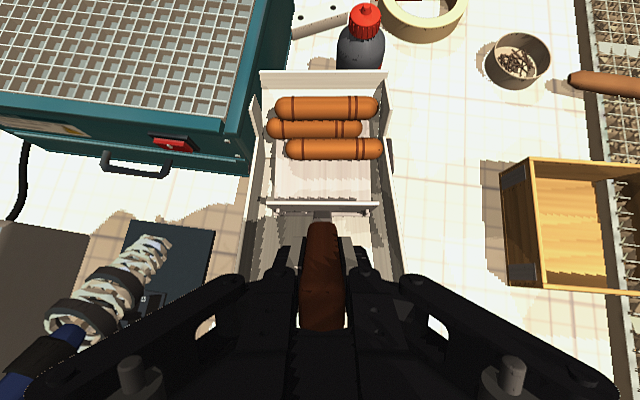

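View pics/s12c.png

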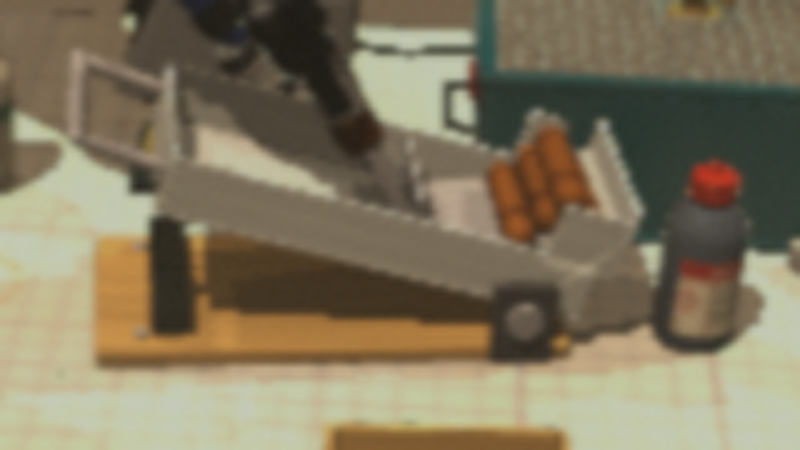

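```bash
python3 - <<'E'
from h import *
for x,z,f in [(26.5,39,23.5),(29,42.5,25),(31.5,46,26.5),(33,49,27.5),(33,52,28.5),(33,55,29)]:
    goto(tray(x,.6,z),TY,TP-f,str((z,f,'heel',round(z-92*np.sin(np.deg2rad(f)),1))))
E
```

```text
(39, 23.5, 'heel', np.float64(2.3)) [0.594  0.0159 0.1203] t [0.5 0.6 1.6] |t| 2.0 w [-0.001   0.0324  0.    ] deg 1.9
(42.5, 25, 'heel', np.float64(3.6)) [0.5959 0.0161 0.1194] t [1.8 0.6 3.2] |t| 4.0 w [-0.001   0.0586  0.    ] deg 3.4
(46, 26.5, 'heel', np.float64(4.9)) [0.5979 0.0164 0.1186] t [3.2 0.6 5. ] |t| 6.0 w [-0.001   0.0847  0.    ] deg 4.9
(49, 27.5, 'heel', np.float64(6.5)) [0.5994 0.0166 0.1187] t [4.5 0.6 5.6] |t| 7.0 w [-0.001   0.1022  0.    ] deg 5.9
(52, 28.5, 'heel', np.float64(8.1)) [0.5994 0.0166 0.1192] t [4.8 0.6 5.2] |t| 7.0 w [-0.001   0.1197 -0.    ] deg 6.9
(55, 29, 'heel', np.float64(10.4)) [0.5999 0.0167 0.1209] t [6.1 0.6 4. ] |t| 7.0 w [-0.001   0.1284 -0.    ] deg 7.4
```

Call:
arm_command([
  [12, [0.5, 0.4, 1.6], [0, 0.032, 0]],
  [12, [1.8, 0.6, 3.2], [0, 0.059, 0]],
  [12, [3.2, 0.6, 5], [0, 0.085, 0]],
  [12, [4.5, 0.6, 5.6], [0, 0.102, 0]],
  [12, [4.8, 0.6, 5.2], [0, 0.12, 0]],
  [12, [5, 0.6, 4.5], [0, 0.128, 0]],
  [12, [5, 0.6, 4.5], [0, 0.128, 0]],
  [12, [5, 0.6, 4.5], [0, 0.128, 0]],
  [12, [5, 0.6, 4.5], [0, 0.128, 0]],
  [12, [5, 0.6, 4.5], [0, 0.128, 0]],
])

```text
t: 18.0
tool_pos: [0.5993, 0.0166, 0.1197]
orientation: [0.947, 0.063, 0.315, -0.021]
ft_force: [0.6, 0.4, -3.5]
gripper_width: 0.017
```

```bash
python3 - <<'E'
from h import *
lipt(); snap('wrist','w13'); 
s=snap('side','s13')
cv2.imwrite('pics/s13c.png',cv2.resize(s['im'][150:240,270:430,::-1],(800,450),interpolation=cv2.INTER_CUBIC))
E
```

```text
t 18.0 tcp [0.5993 0.0166 0.1197] quat [ 0.9469  0.0632  0.3146 -0.0214] F [ 0.6  0.4 -3.5] w 0.017 q [-0.05   0.276  2.166  1.027  0.129  0.4  ]
lip tray [32.8  0.8 53.5] lip [0.7331 0.0346 0.0745]
```

View pics/w13.png

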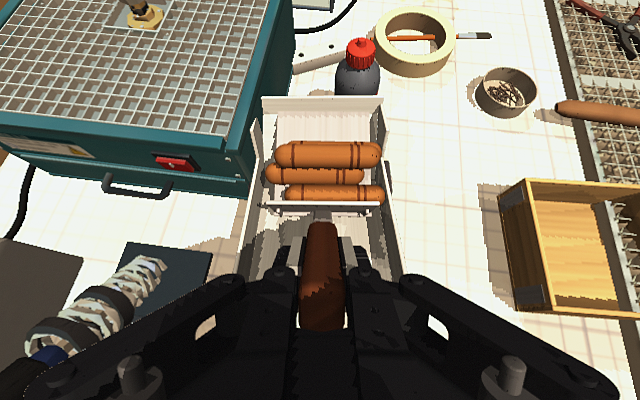

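View pics/s13c.png

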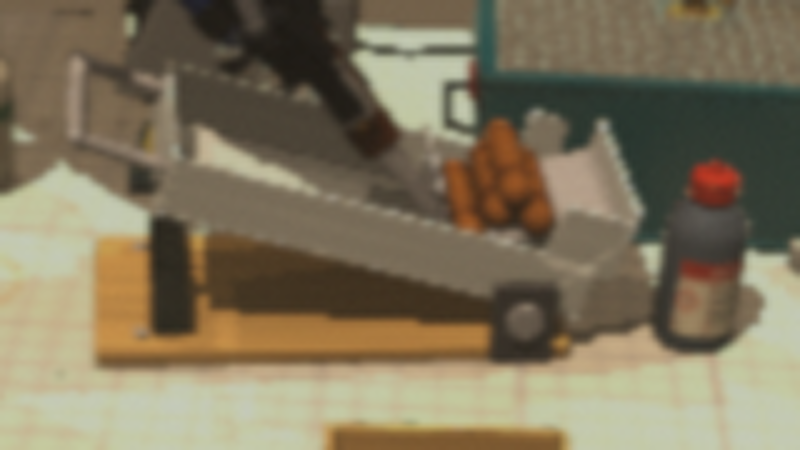

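```bash
python3 - <<'E'
from h import *
o=st();R0=R.from_quat(o['orientation']).as_matrix()
print('up',(R0.T@[0,0,1]).round(4),'scoop euler',R.from_matrix(R0@R_ST.T).as_euler('ZYX',degrees=True))
# forward small retreat dir
print('tray -x horizontally',(R0.T@[-np.cos(.1326),-np.sin(.1326),0]).round(4))
E
```

```text
t 18.1 tcp [0.5993 0.0166 0.1198] quat [ 0.9468  0.0631  0.3148 -0.0214] F [-0.6  0.2 -3.5] w 0.0168 q [-0.05   0.275  2.166  1.028  0.128  0.4  ]
up [ 5.988e-01 -8.000e-04 -8.009e-01] scoop euler [  7.63077032 -11.78365214   0.04760631]
tray -x horizontally [-8.009e-01 -8.000e-04 -5.988e-01]
```

Call:
arm_command([
  [12, [1, 0, -1.3], [0, 0, 0]],
  [12, [3.5, 0, -4.8], [0, 0, 0]],
  [12, [8, 0, -10.8], [0, 0, 0]],
  [12, [14, 0, -18.8], [0, 0, 0]],
  [12, [20.5, 0, -27.5], [0, 0, 0]],
  [12, [27, 0, -36.2], [0, 0, 0]],
  [12, [33.5, 0, -45], [0, 0, 0]],
  [12, [39.5, 0, -53], [0, 0, 0]],
  [12, [44.5, 0, -59.5], [0, 0, 0]],
  [12, [47.5, 0, -63.5], [0, 0, 0]],
])

```text
t: 19.1
tool_pos: [0.5992, 0.0167, 0.1998]
orientation: [0.947, 0.063, 0.315, -0.021]
ft_force: [0.2, 0.2, -4.0]
gripper_width: 0.0168
```

```bash
python3 - <<'E'
from h import *
lipt(); s=snap('wrist','w14')
B=np.array([.653,-.2135]); by=4
Rb=scoopR(by,0)
def binp(x,y,z): return np.r_[B,0]+Rb@np.array([x,y,z])
goto(binp(-.02,0,.14),2,-11.8,'overbin')
goto(binp(-.02,0,.072),2,-11.8,'prebin')
goto(np.array([.60,.0,.155]),2,-11.8,'via')
goto(np.array([.64,-.09,.155]),2,-11.8,'via')
E
```

```text
t 19.1 tcp [0.5992 0.0167 0.1998] quat [ 0.9468  0.0633  0.3148 -0.0215] F [ 0.2  0.2 -4. ] w 0.0168 q [-0.05   0.156  2.058  0.365  0.313  1.075]
lip tray [  9.    0.9 130.1] lip [0.7331 0.0347 0.1546]
overbin [ 0.4981 -0.2196  0.1851] t [-114.9  220.6  -67.1] |t| 258.0 w [-0.0596 -0.0013  0.0786] deg 5.6
prebin [ 0.4981 -0.2196  0.1171] t [-155.7  220.6  -12.7] |t| 270.0 w [-0.0596 -0.0013  0.0786] deg 5.6
via [ 0.465  -0.0047  0.2001] t [-109.3    3.2  -81.4] |t| 136.0 w [-0.0596 -0.0013  0.0786] deg 5.6
via [ 0.505  -0.0947  0.2001] t [-87.1  97.7 -64.9] |t| 146.0 w [-0.0596 -0.0013  0.0786] deg 5.6
```

View pics/w14.png

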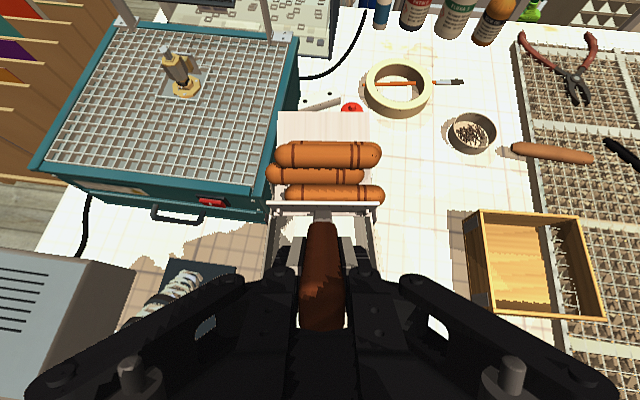

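```bash
cat >> h.py <<'E'
B=np.array([.653,-.2135,0]); Rb=scoopR(4,0)
def binp(x,y,z): return B+Rb@(np.array([x,y,z])/1000.)
E
python3 - <<'E'
from h import *
goto(binp(-18,3,140),0,-9.5,'overbin')
s=snap('side','s14')
cv2.imwrite('pics/s14c.png',cv2.resize(s['im'][110:240,270:430,::-1],(738,600),interpolation=cv2.INTER_CUBIC))
E
```

```text
overbin [ 0.5017 -0.2118  0.1905] t [-107.9  213.3  -68.6] |t| 249.0 w [-0.0784 -0.0413  0.1081] deg 8.0
```

View pics/s14c.png

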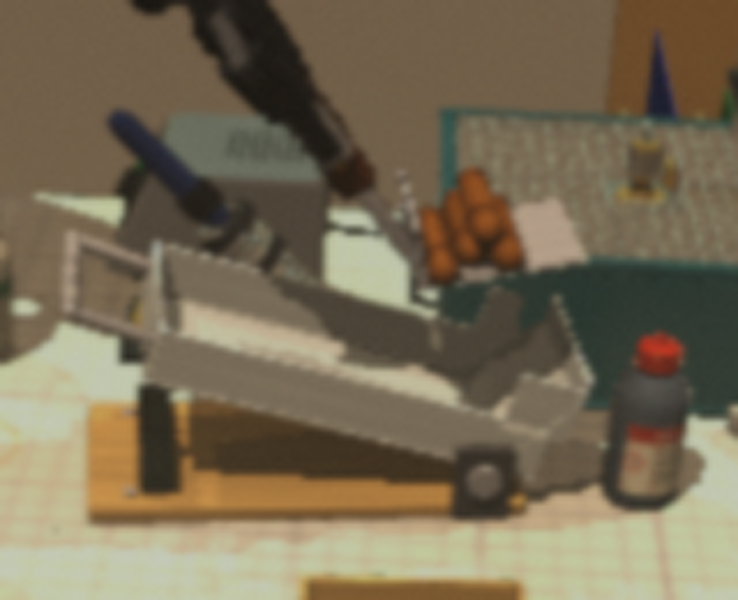

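The side view shows all four blanks in the scoop (425–520, 170–280) and an empty tray. I'll carry them slowly to the bin.

Call:
arm_command([
  [12, [-0.5, 1.1, -0.3], [0, 0, 0]],
  [12, [-2.2, 4.3, -1.4], [-0.002, -0.001, 0.002]],
  [12, [-5.4, 10.7, -3.4], [-0.004, -0.002, 0.005]],
  [12, [-10.3, 20.3, -6.5], [-0.007, -0.004, 0.01]],
  [12, [-15.6, 30.9, -9.9], [-0.011, -0.006, 0.016]],
  [12, [-21, 41.6, -13.4], [-0.015, -0.008, 0.021]],
  [12, [-26.4, 52.3, -16.8], [-0.02, -0.01, 0.027]],
  [12, [-31.8, 62.9, -20.2], [-0.024, -0.012, 0.033]],
  [12, [-36.1, 71.5, -23], [-0.028, -0.014, 0.038]],
  [12, [-38.8, 76.8, -24.7], [-0.03, -0.016, 0.042]],
])

```text
t: 20.2
tool_pos: [0.5638, -0.0666, 0.1961]
orientation: [0.951, 0.038, 0.308, -0.013]
ft_force: [0.3, 0.4, -3.7]
gripper_width: 0.0167
```

```bash
python3 - <<'E'
from h import *
lipt(); 
goto(binp(-18,3,140),0,-9.5,'overbin')
E
```

```text
t 20.2 tcp [ 0.5638 -0.0666  0.1961] quat [ 0.9506  0.0382  0.3079 -0.0131] F [ 0.3  0.4 -3.7] w 0.0167 q [-0.243  0.12   2.105  0.553  0.366  0.783]
lip tray [-34.2 -84.1 110.7] lip [ 0.6977 -0.0557  0.1489]
overbin [ 0.5017 -0.2118  0.1905] t [-62.8 139.7 -38.8] |t| 158.0 w [-0.0477 -0.0243  0.0652] deg 4.8
```

Call:
arm_command([
  [12, [-0.6, 1.4, -0.4], [0, 0, 0]],
  [12, [-2.5, 5.6, -1.6], [-0.002, -0.001, 0.003]],
  [12, [-6.3, 14, -3.9], [-0.005, -0.002, 0.006]],
  [12, [-11.3, 25.1, -7], [-0.009, -0.004, 0.012]],
  [12, [-17, 37.7, -10.5], [-0.013, -0.007, 0.018]],
  [12, [-23.2, 51.7, -14.4], [-0.018, -0.009, 0.024]],
  [12, [-29.5, 65.7, -18.2], [-0.022, -0.011, 0.031]],
  [12, [-35.8, 79.6, -22.1], [-0.027, -0.014, 0.037]],
  [12, [-41.4, 92.2, -25.6], [-0.031, -0.016, 0.043]],
  [12, [-45.2, 100.6, -28], [-0.034, -0.018, 0.047]],
])

```text
t: 21.2
tool_pos: [0.5189, -0.1721, 0.1922]
orientation: [0.954, 0.011, 0.3, -0.003]
ft_force: [0.5, -1.3, -3.3]
gripper_width: 0.0169
```

```bash
python3 - <<'E'
from h import *
lipt(); 
goto(binp(-18,3,140),0,-9.5,'overbin')
goto(binp(-18,3,105),0,-9.5,'overbin')
E
```

```text
t 21.2 tcp [ 0.5189 -0.1721  0.1922] quat [ 0.954   0.0105  0.2996 -0.0033] F [ 0.5 -1.3 -3.3] w 0.0169 q [-0.512  0.111  2.118  0.697  0.471  0.479]
lip tray [ -89.6 -190.5   87. ] lip [ 0.6524 -0.1691  0.1426]
overbin [ 0.5017 -0.2118  0.1905] t [-15.8  39.3  -8.9] |t| 43.0 w [-0.0126 -0.0065  0.0181] deg 1.3
overbin [ 0.5017 -0.2118  0.1555] t [-35.9  39.3  19.8] |t| 57.0 w [-0.0126 -0.0065  0.0181] deg 1.3
```

Call:
arm_command([
  [12, [-1, 1.5, 0], [0, 0, 0]],
  [12, [-3, 5, 0], [-0.002, -0.001, 0.002]],
  [12, [-6, 11, 1], [-0.004, -0.002, 0.005]],
  [12, [-11, 18, 3], [-0.006, -0.003, 0.008]],
  [12, [-17, 25, 6], [-0.008, -0.004, 0.011]],
  [12, [-23, 31, 10], [-0.01, -0.005, 0.014]],
  [12, [-29, 36, 14], [-0.012, -0.006, 0.017]],
  [12, [-33, 38.5, 17.5], [-0.0126, -0.0065, 0.018]],
  [12, [-35.5, 39.3, 19.5], [-0.0126, -0.0065, 0.018]],
  [12, [-35.9, 39.3, 19.8], [-0.0126, -0.0065, 0.018]],
])

```text
t: 22.2
tool_pos: [0.5015, -0.2117, 0.1549]
orientation: [0.955, -0.0, 0.296, -0.0]
ft_force: [0.3, 0.6, -3.3]
gripper_width: 0.0168
```

```bash
python3 - <<'E'
from h import *
lipt(); snap('wrist','w15'); s=snap('side','s15')
cv2.imwrite('pics/s15c.png',cv2.resize(s['im'][150:310,270:430,::-1],(600,600),interpolation=cv2.INTER_CUBIC))
for a in [(-20,72,-9.5),(-21,58,0),(-22,48,8),(-22,44,16),(-22,42,26),(-22,42,36)]: goto(binp(a[0],3,a[1]),0,a[2],str(a))
E
```

```text
t 22.2 tcp [ 0.5015 -0.2117  0.1549] quat [ 9.551e-01 -0.000e+00  2.962e-01 -2.000e-04] F [ 0.3  0.6 -3.3] w 0.0168 q [-0.612  0.171  2.162  0.866  0.442  0.23 ]
lip tray [-100.4 -230.3   43.6] lip [ 0.6346 -0.2117  0.1043]
(-20, 72, -9.5) [ 0.4997 -0.2119  0.1225] t [-20.4   0.2  26. ] |t| 33.0 w [-0.     -0.0001  0.0003] deg 0.0
(-21, 58, 0) [ 0.5089 -0.212   0.1298] t [-8.7  0.3 25.2] |t| 27.0 w [ 0.     -0.1659  0.0003] deg 9.5
(-22, 48, 8) [ 0.5191 -0.212   0.1362] t [ 3.3  0.4 25.7] |t| 26.0 w [ 0.000e+00 -3.055e-01  3.000e-04] deg 17.5
(-22, 44, 16) [ 0.5324 -0.212   0.1469] t [20.4  0.4 24.4] |t| 32.0 w [ 0.000e+00 -4.452e-01  3.000e-04] deg 25.5
(-22, 42, 26) [ 0.5518 -0.212   0.1604] t [44.   0.4 24.3] |t| 50.0 w [ 1.000e-04 -6.197e-01  3.000e-04] deg 35.5
(-22, 42, 36) [ 0.5736 -0.212   0.1724] t [68.7  0.4 26.8] |t| 74.0 w [ 1.000e-04 -7.942e-01  3.000e-04] deg 45.5
```

View pics/w15.png

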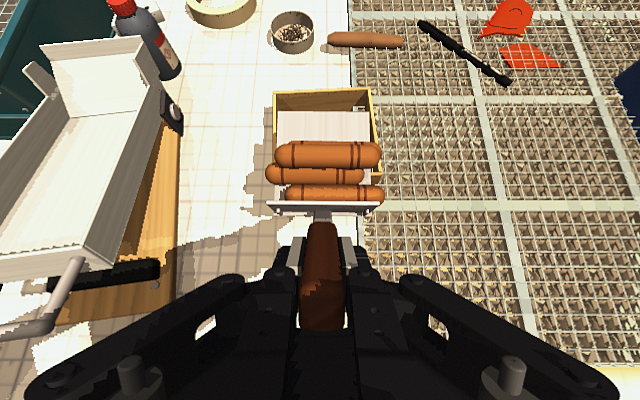

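View pics/s15c.png

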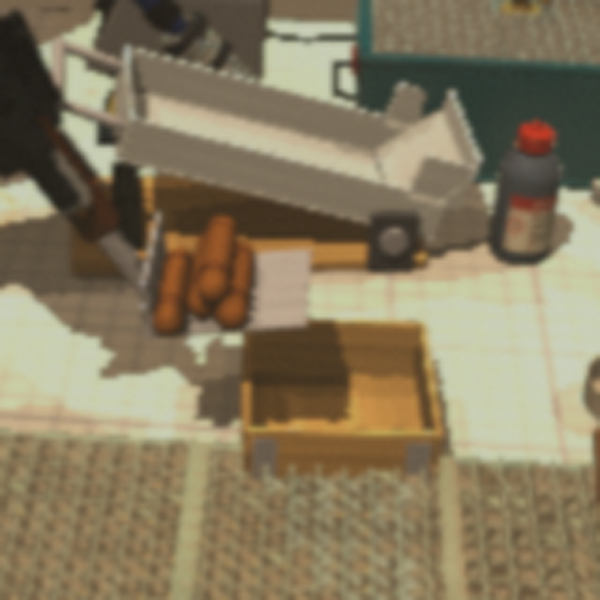

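```bash
python3 - <<'E'
from h import *
s=load('w15')
for x,y in((57,57),(57,-57),(53,53),(53,-53),(-57,-57)): print(x,y,proj(s,binp(x,y,45)).round(1))
o=ctrl.get_obs(); R0=R.from_quat(o['orientation']).as_matrix(); Rs=R0@R_ST.T
O=o['tool_pos']-Rs@P_ST
c=lambda x,y,z: proj(s,O+Rs@(np.array([x,y,z])/1000)).round(1)
print('lip',c(86,40,2),c(86,-40,2),'wall top',c(0,40,37),c(0,-40,37))
print('blank1 ends',c(9,51,11),c(9,-51,11), 'y0', c(9,0,11)); print('b3',c(45,51,11),c(45,-51,11))
cv2.imwrite('pics/w15c.png',cv2.resize(s['im'][70:220,250:400,::-1],(600,600),interpolation=cv2.INTER_CUBIC))
E
```

```text
57 57 [[270.4  92.4]]
57 -57 [[368.1  87. ]]
53 53 [[273.9  95. ]]
53 -53 [[365.1  90. ]]
-57 -57 [[381.7 175.5]]
lip [[275.1 108.8]] [[367.3 108.9]] wall top [[263.4 198.4]] [[378.8 198.5]]
blank1 ends [[256.6 193.4]] [[385.7 193.6]] y0 [[321.2 193.5]]
b3 [[258.4 150. ]] [[384.  150.1]]
```

View pics/w15c.png

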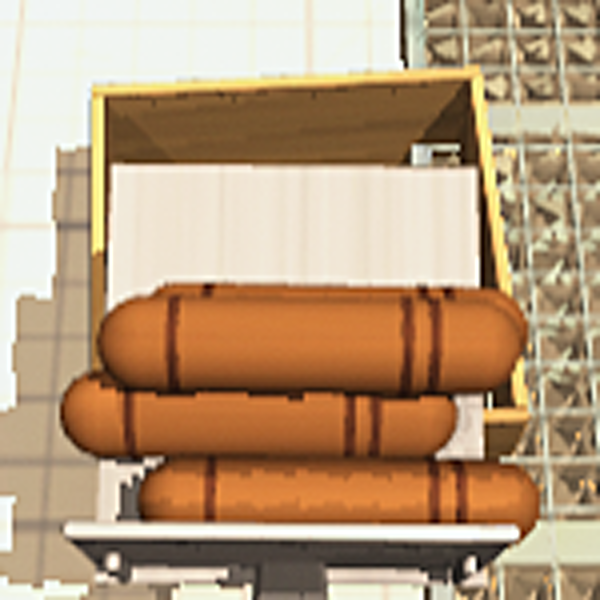

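```bash
python3 - <<'E'
from h import *
for a in [(-19,95,-9),(-20,82,-8.5),(-21,72,-7),(-21,65,-4),(-22,58,0),(-22,53,3),(-22,50,5.5)]: goto(binp(a[0],2.5,a[1]),3.5,a[2],str(a))
E
```

```text
(-19, 95, -9) [ 0.5014 -0.2204  0.1467] t [-5.3  8.8  7.1] |t| 12.0 w [ 0.0344 -0.0088 -0.0502] deg 3.5
(-20, 82, -8.5) [ 0.5009 -0.2205  0.1348] t [-12.5   8.8  16.5] |t| 22.0 w [ 0.0341 -0.0175 -0.0504] deg 3.6
(-21, 72, -7) [ 0.5013 -0.2205  0.1283] t [-15.8   8.8  22.2] |t| 29.0 w [ 0.0335 -0.0437 -0.0508] deg 4.3
(-21, 65, -4) [ 0.5044 -0.2203  0.128 ] t [-13.4   8.6  24.1] |t| 29.0 w [ 0.0322 -0.0961 -0.0517] deg 6.5
(-22, 58, 0) [ 0.5081 -0.22    0.1298] t [-9.3  8.4 24.8] |t| 28.0 w [ 0.0304 -0.1659 -0.0528] deg 10.1
(-22, 53, 3) [ 0.5121 -0.2198  0.1311] t [-5.4  8.1 25.9] |t| 28.0 w [ 0.029  -0.2182 -0.0536] deg 13.0
(-22, 50, 5.5) [ 0.5156 -0.2196  0.1332] t [-1.3  7.9 26.1] |t| 27.0 w [ 0.0278 -0.2618 -0.0543] deg 15.4
```

Call:
arm_command([
  [12, [-1.5, 2, 2], [0.008, -0.002, -0.012]],
  [12, [-4, 5.5, 5], [0.022, -0.006, -0.032]],
  [12, [-8, 8, 10.5], [0.033, -0.011, -0.048]],
  [12, [-12.5, 8.8, 16.5], [0.034, -0.0175, -0.05]],
  [12, [-15, 8.8, 20.5], [0.034, -0.03, -0.051]],
  [12, [-15.8, 8.8, 22.2], [0.0335, -0.044, -0.051]],
  [12, [-14.8, 8.7, 23.4], [0.033, -0.07, -0.051]],
  [12, [-13.4, 8.6, 24.1], [0.032, -0.096, -0.052]],
  [12, [-11.4, 8.5, 24.5], [0.031, -0.13, -0.052]],
  [12, [-9.3, 8.4, 24.8], [0.03, -0.166, -0.053]],
])

```text
t: 23.3
tool_pos: [0.5081, -0.2196, 0.1296]
orientation: [0.976, 0.03, 0.215, -0.007]
ft_force: [0.2, 0.3, -4.3]
gripper_width: 0.0171
```

```bash
python3 - <<'E'
from h import *
lipt()
for a in [(-22,54,2),(-22,50,5),(-22,48,9),(-22,46,13),(-22,45,17),(-22,44,21),(-22,43,25),(-22,43,29),(-22,43,33)]: goto(binp(a[0],2.5,a[1]),3.5,a[2],str(a))
E
```

```text
t 23.3 tcp [ 0.5081 -0.2196  0.1296] quat [ 0.9761  0.0298  0.2151 -0.0066] F [ 0.2  0.3 -4.3] w 0.0171 q [-0.573  0.245  2.053  0.503  0.543  0.542]
lip tray [ -90.5 -230.2   -2.3] lip [ 0.6306 -0.2121  0.0575]
(-22, 54, 2) [ 0.5107 -0.2199  0.13  ] t [2.6 0.4 0.7] |t| 3.0 w [-0.0001 -0.0324 -0.    ] deg 1.9
(-22, 50, 5) [ 0.5148 -0.2196  0.1322] t [7.2 0.4 0.5] |t| 7.0 w [-0.0001 -0.0847 -0.    ] deg 4.9
(-22, 48, 9) [ 0.5209 -0.2193  0.1381] t [15.2  0.4 -2.4] |t| 15.0 w [-1.000e-04 -1.546e-01  0.000e+00] deg 8.9
(-22, 46, 13) [ 0.5274 -0.2189  0.1436] t [23.4  0.4 -4.6] |t| 24.0 w [-1.000e-04 -2.244e-01  0.000e+00] deg 12.9
(-22, 45, 17) [ 0.5344 -0.2184  0.1496] t [32.4  0.4 -7. ] |t| 33.0 w [-1.000e-04 -2.942e-01  0.000e+00] deg 16.9
(-22, 44, 21) [ 0.542  -0.218   0.1551] t [41.5  0.4 -8.8] |t| 42.0 w [-1.00e-04 -3.64e-01  0.00e+00] deg 20.9
(-22, 43, 25) [ 0.5499 -0.2175  0.16  ] t [ 50.8   0.4 -10. ] |t| 52.0 w [-1.000e-04 -4.338e-01  0.000e+00] deg 24.9
(-22, 43, 29) [ 0.5583 -0.217   0.1654] t [ 60.7   0.4 -11.3] |t| 62.0 w [-1.000e-04 -5.036e-01  0.000e+00] deg 28.9
(-22, 43, 33) [ 0.567  -0.2165  0.1702] t [ 70.6   0.4 -12. ] |t| 72.0 w [-1.000e-04 -5.734e-01  0.000e+00] deg 32.9
```

Call:
arm_command([
  [12, [2.6, 0.4, 0.7], [0, -0.032, 0]],
  [12, [7.2, 0.4, 0.5], [0, -0.085, 0]],
  [12, [11.2, 0.4, -1], [0, -0.12, 0]],
  [12, [15.2, 0.4, -2.4], [0, -0.155, 0]],
  [12, [15.2, 0.4, -2.4], [0, -0.155, 0]],
  [12, [15.2, 0.4, -2.4], [0, -0.155, 0]],
  [12, [15.2, 0.4, -2.4], [0, -0.155, 0]],
  [12, [19.3, 0.4, -3.5], [0, -0.19, 0]],
  [12, [23.4, 0.4, -4.6], [0, -0.224, 0]],
  [12, [32.4, 0.4, -7], [0, -0.294, 0]],
])

```text
t: 24.3
tool_pos: [0.5324, -0.2183, 0.1491]
orientation: [0.997, 0.029, 0.068, -0.003]
ft_force: [0.3, 0.5, -2.7]
gripper_width: 0.0164
```

```bash
python3 - <<'E'
from h import *
lipt(); snap('wrist','w16')
for a in [(-22,45,21),(-22,45,25),(-22,46,30),(-22,50,35),(-22,60,35),(-22,80,30)]: goto(binp(a[0],2.5,a[1]),3.5,a[2],str(a))
E
```

```text
t 24.3 tcp [ 0.5324 -0.2183  0.1491] quat [ 0.9973  0.0295  0.0678 -0.0027] F [ 0.3  0.5 -2.7] w 0.0164 q [-0.446  0.33   1.779  0.084  0.915  1.018]
lip tray [ -88.6 -230.3  -15.7] lip [ 0.6285 -0.2125  0.0442]
(-22, 45, 21) [ 0.542  -0.218   0.1561] t [ 5.1 -1.  -4.1] |t| 7.0 w [ 0.0021 -0.0717 -0.0009] deg 4.1
(-22, 45, 25) [ 0.5499 -0.2175  0.162 ] t [13.8 -1.  -8.9] |t| 16.0 w [ 0.0021 -0.1415 -0.001 ] deg 8.1
(-22, 46, 30) [ 0.5604 -0.2169  0.1696] t [ 25.3  -1.  -14.9] |t| 29.0 w [ 0.002  -0.2288 -0.0011] deg 13.1
(-22, 50, 35) [ 0.5714 -0.2162  0.1793] t [ 37.6  -1.  -23. ] |t| 44.0 w [ 0.002  -0.316  -0.0012] deg 18.1
(-22, 60, 35) [ 0.5714 -0.2162  0.1893] t [ 39.   -1.  -32.9] |t| 51.0 w [ 0.002  -0.316  -0.0012] deg 18.1
(-22, 80, 30) [ 0.5604 -0.2169  0.2036] t [ 30.1  -0.9 -48.6] |t| 57.0 w [ 0.002  -0.2288 -0.0011] deg 13.1
```

View pics/w16.png

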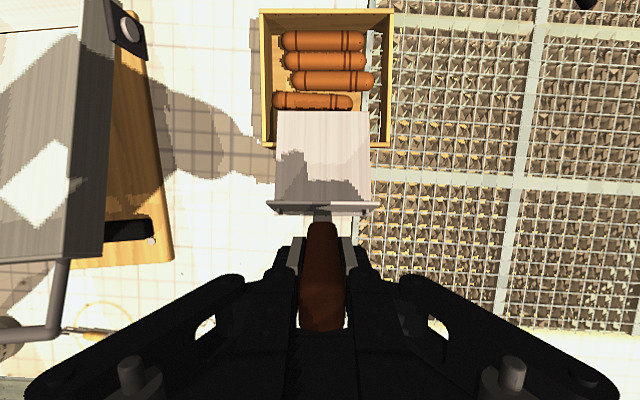

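The four blanks lie side by side in the bin (272–375, 30–110) and the scoop is empty. I'll take the scoop back to its place.

```bash
python3 - <<'E'
from h import *
P0=np.array([.567,-.184,0])
goto(binp(-25,2.5,85),3.5,8,'up')
goto(P0+[0,0,.085],-4,0,'over')
E
```

```text
up [ 0.5163 -0.2196  0.1732] t [-18.   -0.9 -24.7] |t| 31.0 w [ 0.0022  0.1552 -0.0007] deg 8.9
over [ 0.4443 -0.1754  0.1568] t [-88.8 -49.3 -18.3] |t| 103.0 w [-0.0352  0.2943  0.1254] deg 18.4
```

Call:
arm_command([
  [12, [-1, 0, -10], [0, 0.02, 0]],
  [12, [-8, -0.5, -22], [0, 0.08, 0]],
  [12, [-18, -1, -26], [0, 0.155, 0]],
  [12, [-29, -7, -25], [-0.005, 0.175, 0.02]],
  [12, [-42, -16, -24], [-0.011, 0.2, 0.045]],
  [12, [-56, -26, -22], [-0.018, 0.23, 0.07]],
  [12, [-70, -36, -20.5], [-0.025, 0.26, 0.095]],
  [12, [-81, -44, -19], [-0.031, 0.28, 0.113]],
  [12, [-88, -48.5, -18.3], [-0.035, 0.294, 0.125]],
  [12, [-88.8, -49.3, -18.3], [-0.0352, 0.2943, 0.1254]],
])

```text
t: 25.35
tool_pos: [0.4421, -0.1747, 0.1565]
orientation: [0.976, -0.035, 0.216, 0.007]
ft_force: [0.9, 0.5, -2.7]
gripper_width: 0.0173
```

```bash
python3 - <<'E'
from h import *
lipt(); snap('side','s17')
P0=np.array([.567,-.184,0])
goto(P0+[0,0,.02],-5,0,'low')
goto(P0+[0,0,.001],-5,0,'down')
E
```

```text
t 25.35 tcp [ 0.4421 -0.1747  0.1565] quat [ 0.9757 -0.0345  0.2161  0.0074] F [ 0.9  0.5 -2.7] w 0.0173 q [-0.525  0.075  2.188  0.387  0.515  0.813]
lip tray [-157.2 -193.     5.4] lip [ 0.5648 -0.1833  0.0846]
low [ 0.4445 -0.1733  0.0918] t [-26.8  -2.2  59.5] |t| 65.0 w [-0.0067 -0.0008  0.0154] deg 1.0
down [ 0.4445 -0.1733  0.0728] t [-34.9  -2.2  76.8] |t| 84.0 w [-0.0067 -0.0008  0.0154] deg 1.0
```

View pics/s17.png

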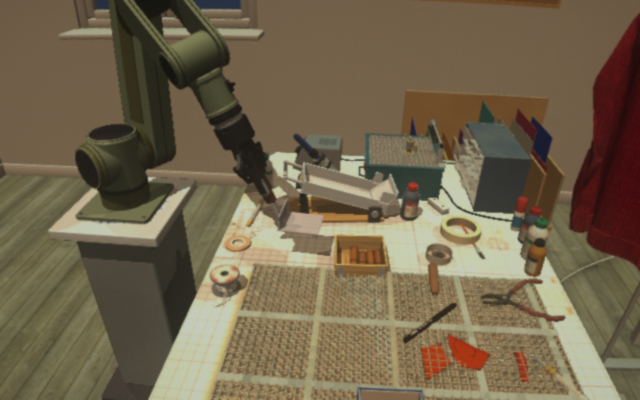

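Call:
arm_command([
  [12, [-3, 0, 6], [-0.001, 0, 0.003]],
  [12, [-8, -1, 18], [-0.003, 0, 0.007]],
  [12, [-14, -1.5, 31], [-0.005, 0, 0.012]],
  [12, [-20, -2, 44], [-0.007, 0, 0.015]],
  [12, [-25, -2.2, 55], [-0.007, 0, 0.015]],
  [12, [-29, -2.2, 64], [-0.007, 0, 0.015]],
  [12, [-31.5, -2.2, 69.5], [-0.007, 0, 0.015]],
  [12, [-33.2, -2.2, 73.2], [-0.007, 0, 0.015]],
  [12, [-34.3, -2.2, 75.5], [-0.007, 0, 0.015]],
  [12, [-34.7, -2.2, 76.4], [-0.007, 0, 0.015]],
])

```text
t: 26.4
tool_pos: [0.4448, -0.1736, 0.073]
orientation: [0.975, -0.043, 0.217, 0.01]
ft_force: [-2.2, -0.2, -0.9]
gripper_width: 0.0166
```

```bash
python3 - <<'E'
from h import *
lipt()
o=ctrl.get_obs(); R0=R.from_quat(o['orientation']).as_matrix(); print('down',R0.T@[0,0,-1])
E
```

```text
t 26.4 tcp [ 0.4448 -0.1736  0.073 ] quat [ 0.9753 -0.0425  0.2167  0.0098] F [-2.2 -0.2 -0.9] w 0.0166 q [-0.513  0.224  2.307  0.708  0.271  0.492]
lip tray [-130.2 -194.3  -73.4] lip [ 0.5674 -0.1843  0.0014]
down [-4.23526069e-01 -5.99541532e-04  9.05883717e-01]
```

Beginning to touch. I'll go down another 0.8 mm, open slowly, then back off along the handle.

Call:
arm_command([
  [12, [-0.2, 0, 0.4], [0, 0, 0]],
  [12, [-0.4, 0, 0.8], [0, 0, 0]],
  [12, [-0.4, 0, 0.8], [0, 0, 0]],
  [22, [-0.4, 0, 0.8], [0, 0, 0]],
  [32, [-0.4, 0, 0.8], [0, 0, 0]],
  [42, [-0.4, 0, 0.8], [0, 0, 0]],
  [50, [-0.4, 0, 0.8], [0, 0, 0]],
  [50, [-0.4, 0, 0.8], [0, 0, 0]],
  [50, [-0.4, 0, -8], [0, 0, 0]],
  [50, [-0.4, 0, -25], [0, 0, 0]],
])

```text
t: 27.4
tool_pos: [0.4335, -0.1723, 0.0948]
orientation: [0.976, -0.043, 0.216, 0.009]
ft_force: [-0.4, 0.5, -0.1]
gripper_width: 0.0501
```

Call:
arm_command([
  [50, [0, 0, -12], [0, 0, 0]],
  [50, [0, 0, -32], [0, 0, 0]],
  [50, [0, 0, -55], [0, 0, 0]],
  [50, [0, 0, -75], [0, 0, 0]],
  [50, [0, 0, -95], [0, 0, 0]],
  [50, [0, 0, -110], [0, 0, 0]],
  [50, [0, 0, -118], [0, 0, 0]],
  [50, [0, 0, -120], [0, 0, 0]],
  [50, [0, 0, -120], [0, 0, 0]],
  [50, [0, 0, -120], [0, 0, 0]],
])

```text
t: 28.4
tool_pos: [0.3829, -0.1677, 0.2028]
orientation: [0.976, -0.043, 0.215, 0.009]
ft_force: [-0.0, 0.6, 0.1]
gripper_width: 0.05
```

```bash
python3 - <<'E'
from h import *
st(); snap('wrist','w18'); snap('side','s18')
s=snap('top','t18')
im=s['im'][110:310,190:430,::-1]
cv2.imwrite('pics/t18c.png',cv2.resize(im,(720,600),interpolation=cv2.INTER_CUBIC))
s=load('s18')
cv2.imwrite('pics/s18c.png',cv2.resize(s['im'][140:300,200:440,::-1],(800,533),interpolation=cv2.INTER_CUBIC))
E
```

```text
t 28.4 tcp [ 0.3829 -0.1677  0.2028] quat [ 0.9757 -0.0427  0.2149  0.0088] F [-0.   0.6  0.1] w 0.05 q [-0.599 -0.082  2.2    0.34   0.669  0.829]
```

View pics/w18.png

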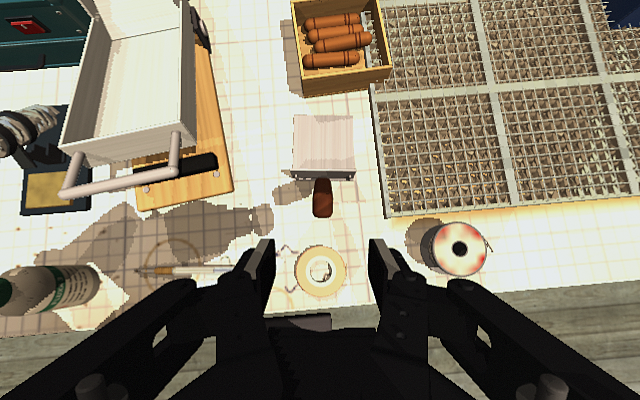

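View pics/s18c.png

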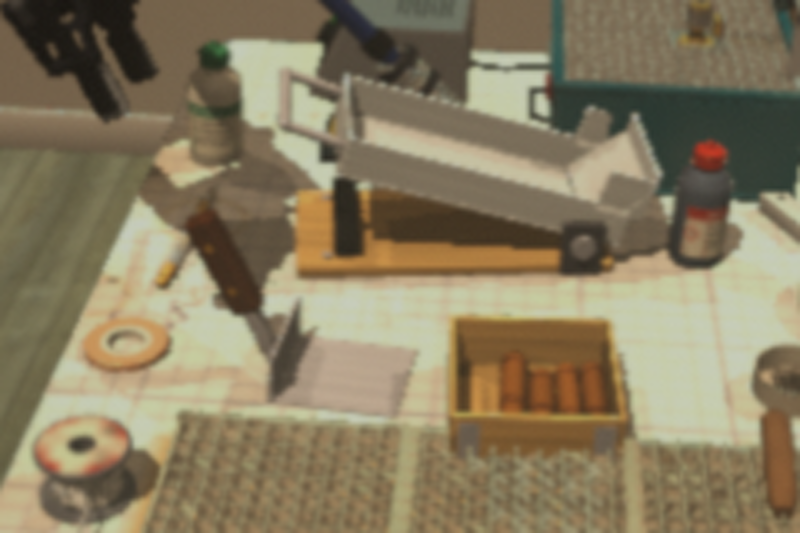

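View pics/t18c.png

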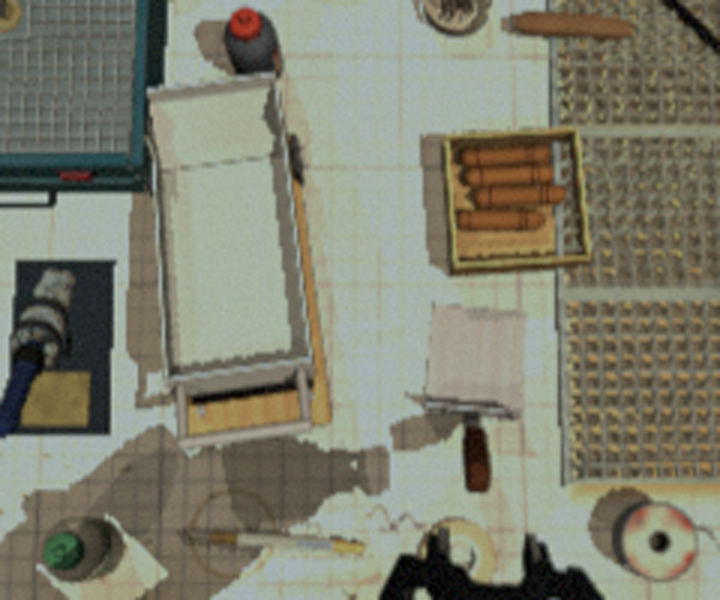

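```bash
python3 - <<'E'
from h import *
s=load('w18')
for name,uu,vv in (('tray',range(110,165,4),range(40,120,4)),('scoop',range(300,345,3),range(122,160,3))):
    P=pts(s,[(u,v) for u in uu for v in vv])
    for _ in range(3):
        c=P.mean(0); n=np.linalg.svd(P-c)[2][2]; n*=np.sign(n[2]); P=P[np.abs((P-c)@n)<.004]
    print(name,len(P),c.round(4),n.round(3),'tilt',np.arccos(n[2]).round(3))
ctrl.job_done(); st()
E
```

```text
tray 72 [0.6054 0.0345 0.0581] [0.292 0.061 0.954] tilt 0.303
scoop 195 [ 0.5314 -0.1802  0.0025] [-0.002  0.001  1.   ] tilt 0.002
the job is handed in; nothing more can be done
the job is handed in; nothing more can be done
```

I did the job in the order asked and handed it in at about 28.5 s of the 69 s allowed.

**What I did:** I lifted the tray by its bar to its stop and took all four blanks up in one scoopful. I then carried them to the wooden box, tipped them in, and set the scoop down near where it started.

**Last checks, all passed:**
- **Tray:** empty and still tipped right up, with a measured tilt of 0.303 rad.
- **Blanks:** all four are visible inside the box.
- **Scoop:** flat on the table (tilt 0.002 rad), with its lip about 3 cm short of the box and well clear of the tray.
- **Robot:** open, backed off about 13 cm, touching nothing and reading no load.
- **Other things on the table:** they look unmoved in the top and side views. I compared these by eye and did not measure them.

**Disagreements along the way:**
- My first estimates of the end of the tray floor disagreed by about 3 mm. One depth fit of its sloped end was unusable, so I settled it by touch, at about 14 N.
- The fingers read 8 mm on the 10 mm bar, but the lift went as expected.
- One blank rode on top of the others during the scoop, but all four stayed on.

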